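Trial-fit three packing bars in a setting fixture and put the spanners away

TASK

Pack the blue setting fixture: find by trial which of the three square bars on the rubber mat goes snugly into which of its three gaps, and leave every bar lying right down in its own gap, centred between the two ends. Also lay every spanner on the bench (there are two or three) flat on the rubber mat in place of the bars, side by side along its lanes, with the ring ends pointing to the yellow stripe. Leave the grease jar and the spray can where they stand.

Things in the scene. Friction and masses are not known exactly. Their poses are not given: they have to be found in the camera images.
- bar_thin_mid (a point): centre of the thin packing bar: plain square steel bar 10 x 10 mm, 96 mm long along its y axis, yellow bands near both ends, loose, 0.07 kg; lies on the rubber mat at the start. It may lie on any of its four long sides.
- bar_middle_mid (a point): centre of the middle packing bar: plain square steel bar 14 x 14 mm, 96 mm long along its y axis, blue bands near both ends, loose, 0.15 kg; lies on the rubber mat at the start. It may lie on any of its four long sides.
- bar_thick_mid (a point): centre of the thick packing bar: plain square steel bar 18 x 18 mm, 96 mm long along its y axis, red bands near both ends, loose, 0.24 kg; lies on the rubber mat at the start. It may lie on any of its four long sides.
- fixture: setting fixture fixed to the bench: blue base 168 x 116 x 12 mm, origin under it, z up, three gaps side by side, 58 mm apart along x; bars lie along y on two steel rails, 22 mm above the bench. Gaps are 11.6, 15.6 and 19.6 mm wide; which is which differs from start to start and is not reported.
- slot_1 (a point): reference point of gap 1: on its fixed steel face, half-way along the gap, at rail level; axes as the fixture's, so the gap runs along y and a bar t mm thick against the fixed face has its centre at x = t/2, z = t/2. Fixed steel lugs lie on the -x side (x = -12 to 0 mm), the brass stop lugs on the +x side (from the gap's width to 33 mm).
- slot_2 (a point): reference point of gap 2: on its fixed steel face, half-way along the gap, at rail level; axes as the fixture's, so the gap runs along y and a bar t mm thick against the fixed face has its centre at x = t/2, z = t/2. All lugs stand 20 mm above the rails, with 3 mm lead-in chamfers, and span 25 to 45 mm either side of the middle along y.
- slot_3 (a point): reference point of gap 3: on its fixed steel face, half-way along the gap, at rail level; axes as the fixture's, so the gap runs along y and a bar t mm thick against the fixed face has its centre at x = t/2, z = t/2. Between the lug pairs is a 50 mm long window for fingers, free down to 6 mm below rail level.
- mat: black rubber tool mat, 176 (x) x 130 (y) x 4 mm, fixed; origin at the middle of its underside, top 4 mm above it, z up; a yellow stripe runs along its +y edge; thin grey lines divide it into three lanes along y, at x = -55, 0 and +55 mm. Longer tools may overhang its y edges.
- spanner_1_mid (a point): middle of the shank of combination spanner 1, 152 mm long along its y axis, shank 10 mm wide and 7 mm thick (this point is half-way up, 3.5 mm over what it lies on); closed ring end at +y, open jaw at -y; 0.08 kg, loose, lies on the bench. May be absent.
- spanner_1_ring (a point): centre of the ring end of spanner 1, 66 mm along +y from its middle
- spanner_2_mid (a point): middle of the shank of combination spanner 2, 152 mm long along its y axis, shank 10 mm wide and 7 mm thick (this point is half-way up, 3.5 mm over what it lies on); closed ring end at +y, open jaw at -y; 0.08 kg, loose, lies on the bench. May be absent.
- spanner_2_ring (a point): centre of the ring end of spanner 2, 66 mm along +y from its middle
- spanner_3_mid (a point): middle of the shank of combination spanner 3, 178 mm long along its y axis, shank 12 mm wide and 7 mm thick (this point is half-way up, 3.5 mm over what it lies on); closed ring end at +y, open jaw at -y; 0.11 kg, loose, lies on the bench. May be absent.
- spanner_3_ring (a point): centre of the ring end of spanner 3, 77 mm along +y from its middle
- bench_vice: big red bench vice bolted down at the back left, an obstacle: 223 mm high at its jaws, 170 mm at its round tail, which points to the robot and ends about 0.21 m from this origin; pass over it or stay clear; its origin is near the middle of its base. A lamp hangs 0.5 m above the far end (x 0.69, y -0.14): over the mat and fixture travel low
- grease_jar: grease jar with green lid, 70 mm wide, 71 mm high, loose; origin at the middle of its underside; not part of the job, leave it where it stands
- spray_red: red spray can with black cap, 66 mm wide, 211 mm high, loose; origin at the middle of its underside; not part of the job, leave it where it stands

How it is judged:
At the end, for the whole second after the job is handed in: Each bar lies in its own gap of the fixture (within 3 mm of fully down, 15 mm of the middle along the gap). Each spanner lies flat on the mat, not on another, its middle within 55 mm of the mat's long centre line, within 15 degrees of the lanes, ring end toward the yellow stripe (((x of bar_thin_mid in the frame of slot_1 between 0.003 and 0.018 m and y of bar_thin_mid in the frame of slot_1 between -0.015 and 0.015 m and z of bar_thin_mid in the frame of slot_1 between 0.002 and 0.008 m and angle between the y axis of bar_thin_mid and the y axis of slot_1, either way round below 0.1 rad) or (x of bar_thin_mid in the frame of slot_2 between 0.003 and 0.018 m and y of bar_thin_mid in the frame of slot_2 between -0.015 and 0.015 m and z of bar_thin_mid in the frame of slot_2 between 0.002 and 0.008 m and angle between the y axis of bar_thin_mid and the y axis of slot_2, either way round below 0.1 rad) or (x of bar_thin_mid in the frame of slot_3 between 0.003 and 0.018 m and y of bar_thin_mid in the frame of slot_3 between -0.015 and 0.015 m and z of bar_thin_mid in the frame of slot_3 between 0.002 and 0.008 m and angle between the y axis of bar_thin_mid and the y axis of slot_3, either way round below 0.1 rad)) and ((x of bar_middle_mid in the frame of slot_1 between 0.005 and 0.018 m and y of bar_middle_mid in the frame of slot_1 between -0.015 and 0.015 m and z of bar_middle_mid in the frame of slot_1 between 0.004 and 0.01 m and angle between the y axis of bar_middle_mid and the y axis of slot_1, either way round below 0.1 rad) or (x of bar_middle_mid in the frame of slot_2 between 0.005 and 0.018 m and y of bar_middle_mid in the frame of slot_2 between -0.015 and 0.015 m and z of bar_middle_mid in the frame of slot_2 between 0.004 and 0.01 m and angle between the y axis of bar_middle_mid and the y axis of slot_2, either way round below 0.1 rad) or (x of bar_middle_mid in the frame of slot_3 between 0.005 and 0.018 m and y of bar_middle_mid in the frame of slot_3 between -0.015 and 0.015 m and z of bar_middle_mid in the frame of slot_3 between 0.004 and 0.01 m and angle between the y axis of bar_middle_mid and the y axis of slot_3, either way round below 0.1 rad)) and ((x of bar_thick_mid in the frame of slot_1 between 0.007 and 0.018 m and y of bar_thick_mid in the frame of slot_1 between -0.015 and 0.015 m and z of bar_thick_mid in the frame of slot_1 between 0.006 and 0.012 m and angle between the y axis of bar_thick_mid and the y axis of slot_1, either way round below 0.1 rad) or (x of bar_thick_mid in the frame of slot_2 between 0.007 and 0.018 m and y of bar_thick_mid in the frame of slot_2 between -0.015 and 0.015 m and z of bar_thick_mid in the frame of slot_2 between 0.006 and 0.012 m and angle between the y axis of bar_thick_mid and the y axis of slot_2, either way round below 0.1 rad) or (x of bar_thick_mid in the frame of slot_3 between 0.007 and 0.018 m and y of bar_thick_mid in the frame of slot_3 between -0.015 and 0.015 m and z of bar_thick_mid in the frame of slot_3 between 0.006 and 0.012 m and angle between the y axis of bar_thick_mid and the y axis of slot_3, either way round below 0.1 rad)) and x of spanner_1_mid in the frame of mat between -0.084 and 0.084 m and y of spanner_1_mid in the frame of mat between -0.055 and 0.055 m and z of each of spanner_1_mid, spanner_2_mid, spanner_3_mid in the frame of mat below 0.0115 m and angle between the z axis of each of spanner_1_mid, spanner_2_mid, spanner_3_mid and the z axis of mat, either way round below 0.12 rad and angle between the y axis of each of spanner_1_mid, spanner_2_mid, spanner_3_mid and the y axis of mat, either way round below 0.26 rad and y of each of spanner_1_ring, spanner_2_ring, spanner_3_ring in the frame of mat above 0 m and x of spanner_2_mid in the frame of mat between -0.084 and 0.084 m and y of spanner_2_mid in the frame of mat between -0.055 and 0.055 m and x of spanner_3_mid in the frame of mat between -0.084 and 0.084 m and y of spanner_3_mid in the frame of mat between -0.055 and 0.055 m); the robot touches nothing.
It fails at once if a bystander (grease jar or spray can) is moved more than 30 mm (distance of any of grease_jar, spray_red from where it was at the start of the episode above 0.03 m).
Of spanner_1, spanner_2, spanner_3 only 2 to 3 are there at a start; the rules pass over those that are not, and their reading is None.
At some moment in a run one of spanner_1, spanner_3 may be knocked a few centimetres aside while the robot is not near it.
Once in a run the grip may slacken for a moment while it holds something.
It also fails if it takes over 210 s, if anything falls off the work surface, if the arm or the gripper's body presses on something with over 40 N, if the wrist force passes 120 N, or if a joint passes its speed limit or range.

ROBOT

A 6-joint arm with a two-finger parallel gripper is mounted at the origin on the work surface; the furniture and walls round the work are solid. World frame = base frame: x ahead of the robot, y to its left, z up, the work surface at z = 0. Lengths are in m, angles in rad, forces in N, time in s.
With the tool pointing down it reaches from about 0.35 to 0.875 m from the base axis. Payload 4.2 kg.
Tool frame: the origin (TCP) lies on the front face of the gripper's body, between the roots of the fingers; the fingertips stand 70 mm ahead of it and the grasp point (between the pads) lies 51 mm ahead of it (arm.tcp_to_tips is the distance from the TCP to the fingertips, in m); z points along the fingers, y is the line along which they close (so a half turn about z gives the same grasp; the last joint's range is limited). The gripper opens to 87 mm and grips with 3 to 60 N. Pads are 19 mm wide; open, the fingers measure 117 mm over their backs; the gripper's body (75 mm by 190 mm) begins 51 mm behind the grasp point.
Start: joints at [1.501, 0.385, 0.008, 0, -1.194, -0.259], TCP at [0.202, 0.592, 0.292] pointing down, gripper open.
Joint ranges: [-3.14, 3.14], [-1.21, 2.06], [-1.07, 1.41], [-3.16, 2.05], [-2.99, -0.16], [-3.1, 3.1]. Speed limits (rad/s): [2.79, 2.79, 3.14, 3.14, 3.14, 3.14].

INTERFACE

Orientations are given as a rotation vector (axis times angle).
In Python, from bench import observe, cams, arm gives the robot as it stands.
- The arm moves only by the shell command python3 -m pendant 'ROWS' [OPENING] [FORCE]. ROWS is JSON, a list of rows, each an object of numbers: "dx", "dy", "dz": the shift along the tool's x, y, z in cm; "ax", "ay", "az": the turn, a rotation vector about the tool's x, y, z in rad. A call has 1 to 8 rows; each row shifts and turns the commanded pose from where the row before left it, along the tool's axes as they then stand; what a row does not reach is not made up. A row lasts 1/10 s, in which the tool goes at most 50 mm and 8.59 degrees, less where a joint would pass 70% of its speed; a pose out of reach is approached as far as the arm can. A call is refused whole if a number of a shift passes 5 or a number of a turn 0.15, either way. A call with a gripper value outside its range is refused whole. OPENING is the opening, from 0 (shut) to 1 (fully open), set as the call begins (- or left out, the last holds). The fingers move at their own pace and stop on an object; FORCE is the grip in N (left out, the last holds). Time passes only in rows, so rows that do not move let the fingers close. It gives the time, the measured TCP pose, the force, the opening and the grip force at its end, in the units of the state.
- observe(): the state, without advancing time (a new reading comes with each control period).
- cams.capture(name): name is "side" or "top" or "wrist"; returns a dict with "pixels" (480x640x3 uint8, blue, green, red), "K" (3x3 intrinsics, pixels), "position" and "orientation" of the camera in the world; the wrist camera has in their place "tool_from_camera" (4x4, takes a point from camera to tool coordinates, whose origin is the TCP and whose axes are the flange's). Camera axes: x right, y down, z forward; pixel columns grow to the right and rows downward; lengths in m; the calibration is good to about 2 mm. A picture is of the moment at which its call begins: read the wrist's pose just before it. There is no depth.
- arm.close_job(): hands the job in; it is judged then, once.
Trained networks look in the newest picture that a camera, given by its name, has taken for a name from the list of things; names that differ only in an ending like _2 or _b are one class to them, and where a whole thing is asked for, a point or a joint stands for the part that bears it (a point fixed in the world has none). Each returns a list of dicts, best first, with "p" (0 to 1); they miss things now and then, are a little off and sometimes report something else, mostly with a low value. They report only what shows in the picture. A call takes as long as a camera call.
- cams.look_for(camera, query): "bbox" ([centre column, centre row, width, height] in pixels, round what is visible of it).
- cams.tip_of(camera, query): "pixel" ([column, row] in pixels: a listed point, or the origin of a listed thing).
The state is a dict: "t": time; "joint_positions": joint angles; "joint_velocities": joint speeds; "effort": joint torques, N m; "ee_pos": TCP position; "ee_rot": TCP orientation; "contact_force": force on the tool from outside, world axes, zero at the start; "moment": the same for the moment, N m; "width": finger opening in m; "gripper_force": force on a finger pad.
Only numpy, scipy, OpenCV 4.12 (cv2) and the standard library are available. Lean on these libraries where they do the work, as an engineer would, in place of code of your own. Each camera call takes 0.05 s, during which the arm holds its last target. There are 200 camera calls.

## Working session

There is one attempt and no reset: what is moved stays moved. The work goes in short steps, Python scripts to look and compute and a shell command to move; the robot and the scene stay as the last step left them, time stands still between calls to the robot, and variables do not carry over. Pictures are saved under pics/ and viewed, at most 14 in all, crops included, and the job is handed in when it is done.

```bash
ls; mkdir -p pics; cat > h.py <<'E'
import numpy as np, cv2
from scipy.spatial.transform import Rotation as R
from bench import observe, cams, arm
def cam(name):
    s=observe(); c=cams.capture(name)
    if name=="wrist":
        T=np.eye(4); T[:3,:3]=R.from_rotvec(s["ee_rot"]).as_matrix(); T[:3,3]=s["ee_pos"]
        M=T@np.array(c["tool_from_camera"]); c["Rm"]=M[:3,:3]; c["pos"]=M[:3,3]
    else:
        o=np.array(c["orientation"],float)
        c["Rm"]=o if o.shape==(3,3) else R.from_rotvec(o).as_matrix() if o.size==3 else R.from_quat(o).as_matrix()
        c["pos"]=np.array(c["position"])
    c["K"]=np.array(c["K"]); return c
def ray(c,uv,z):
    d=c["Rm"]@np.linalg.solve(c["K"],[uv[0],uv[1],1.]); return c["pos"]+d*(z-c["pos"][2])/d[2]
def proj(c,p):
    q=c["K"]@(c["Rm"].T@(np.array(p)-c["pos"])); return q[:2]/q[2]
def st():
    s=observe(); Rm=R.from_rotvec(s["ee_rot"]).as_matrix()
    print("t %.1f"%s["t"],"pos",np.round(s["ee_pos"],4),"x",np.round(Rm[:,0],3),"y",np.round(Rm[:,1],3),"z",np.round(Rm[:,2],3),"F",np.round(s["contact_force"],1),"w %.4f"%s["width"],"q",np.round(s["joint_positions"],2)); return s,Rm
E
python3 - <<'E'
from h import *
st()
for n in ("top","side"):
    c=cam(n); cv2.imwrite(f"pics/{n}0.png",c["pixels"]); print(n,c["pos"],c["orientation"],c["K"].tolist())
    for q,z in (("bar_thin_mid",.009),("bar_middle_mid",.011),("bar_thick_mid",.013),("slot_1",.022),("slot_2",.022),("slot_3",.022),("fixture",0),("mat",0),("spanner_1_mid",.0035),("spanner_1_ring",.0035),("spanner_3_mid",.0035),("spanner_3_ring",.0035),("grease_jar",0),("spray_red",0),("bench_vice",0)):
        print(q,[(np.round(d["pixel"]).tolist(),round(d["p"],2),np.round(ray(c,d["pixel"],z)[:2],3).tolist()) for d in cams.tip_of(n,q)[:4]])
E
```

```text
pics
t 0.0 pos [0.2016 0.5911 0.2912] x [ 0.946 -0.323  0.   ] y [-0.323 -0.946  0.002] z [-0.001 -0.002 -1.   ] F [-0.1 -0.  -0.6] w 0.0870 q [ 1.5   0.39  0.01 -0.   -1.19 -0.26]
top [ 0.36857971 -0.05822972  0.93053494] [-2.12035615  2.09321222 -0.16511769] [[503.271282225946, 0.0, 319.2919011523565], [0.0, 503.271282225946, 231.40675866406713], [0.0, 0.0, 1.0]]
bar_thin_mid [([434.0, 227.0], 0.91, [0.556, -0.24])]
bar_middle_mid [([419.0, 258.0], 0.61, [0.496, -0.21])]
bar_thick_mid [([427.0, 199.0], 0.63, [0.608, -0.226]), ([420.0, 312.0], 0.34, [0.399, -0.209]), ([431.0, 230.0], 0.18, [0.55, -0.232])]
slot_1 [([324.0, 251.0], 0.92, [0.507, -0.035]), ([326.0, 218.0], 0.67, [0.568, -0.039]), ([328.0, 193.0], 0.56, [0.616, -0.041])]
slot_2 [([324.0, 251.0], 0.92, [0.507, -0.035]), ([326.0, 218.0], 0.67, [0.568, -0.039]), ([328.0, 193.0], 0.56, [0.616, -0.041])]
slot_3 [([324.0, 251.0], 0.92, [0.507, -0.035]), ([326.0, 218.0], 0.67, [0.568, -0.039]), ([328.0, 193.0], 0.56, [0.616, -0.041])]
fixture [([328.0, 220.0], 0.56, [0.57, -0.041])]
mat [([426.0, 230.0], 0.57, [0.551, -0.226]
[... 904 characters left out ...]
3])]
slot_2 [([282.0, 220.0], 0.65, [0.612, -0.039]), ([313.0, 248.0], 0.59, [0.51, -0.03])]
slot_3 [([282.0, 220.0], 0.65, [0.612, -0.039]), ([313.0, 248.0], 0.59, [0.51, -0.03])]
fixture [([295.0, 238.0], 0.96, [0.567, -0.032])]
mat [([360.0, 190.0], 0.71, [0.546, -0.236])]
spanner_1_mid [([405.0, 231.0], 0.87, [0.396, -0.209]), ([337.0, 146.0], 0.47, [0.677, -0.304])]
spanner_1_ring [([395.0, 253.0], 0.88, [0.377, -0.148])]
spanner_3_mid [([275.0, 386.0], 0.86, [0.366, 0.236]), ([357.0, 187.0], 0.45, [0.557, -0.236])]
spanner_3_ring [([299.0, 353.0], 0.93, [0.376, 0.159])]
grease_jar [([225.0, 242.0], 0.75, [0.677, 0.079])]
spray_red [([339.0, 142.0], 0.97, [0.685, -0.319])]
bench_vice []
```

```bash
python3 - <<'E'
import cv2
for n in("top","side"):
    i=cv2.imread(f"pics/{n}0.png"); cv2.imwrite(f"pics/{n}0c.png",cv2.resize(i[120:400,130:530],None,fx=2,fy=2,interpolation=2))
E
```

```text
(no output)
```

View pics/top0.png

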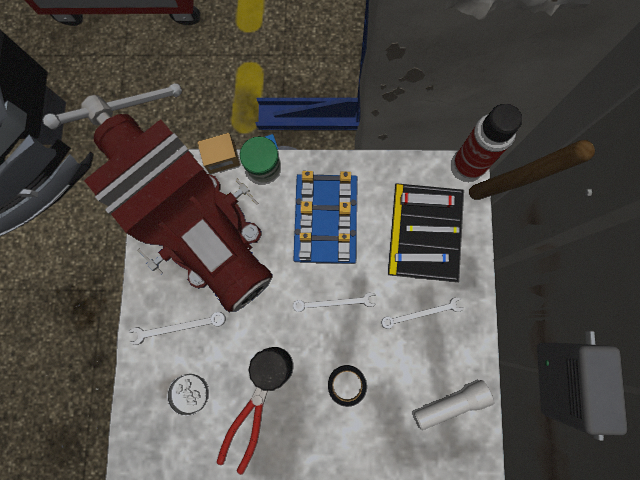

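View pics/side0c.png

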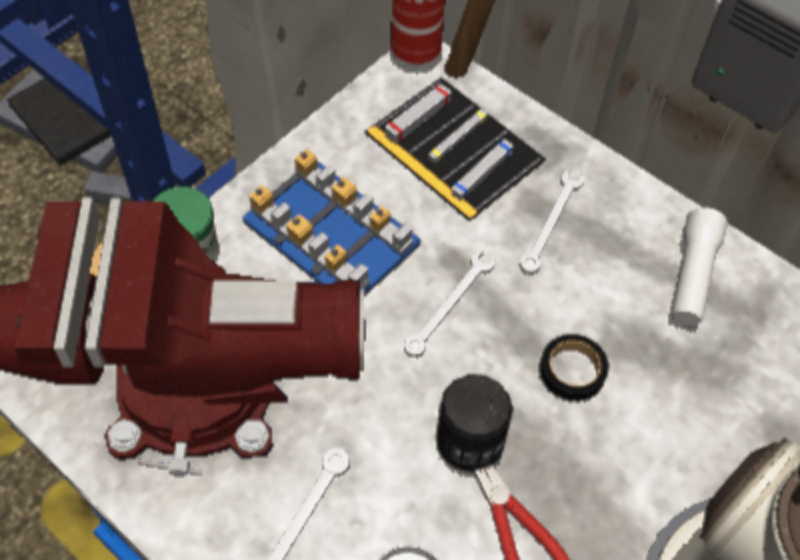

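```bash
R8(){ python3 -c "
import sys" ; }
python3 -m pendant '[{"dx":2.35,"dy":3},{"dx":2.35,"dy":3},{"dx":2.35,"dy":3},{"dx":2.35,"dy":3},{"dx":2.35,"dy":3},{"dx":2.35,"dy":3},{"dx":2.35,"dy":3},{"dx":2.35,"dy":3}]' 1
python3 -m pendant '[{"dx":2.6,"dy":3.7},{"dx":2.6,"dy":3.7},{"dx":2.6,"dy":3.7},{"dx":2.6,"dy":3.7},{"dx":2.6,"dy":3.7},{"dx":2.6,"dy":3.7},{"dx":2.6,"dy":3.7},{"dx":2.6,"dy":3.7}]'
python3 -m pendant '[{"az":0.14},{"az":0.14},{"az":0.14},{"az":0.14},{"az":0.14},{"az":0.14},{"az":0.14},{"az":0.14}]'
python3 -m pendant '[{"az":0.12},{}]'
python3 - <<'E'
from h import *
st(); c=cam("wrist"); print(c["tool_from_camera"])
E
```

```text
t 1.6 pos [0.2018 0.5915 0.2923] x [ 0.946 -0.323 -0.   ] y [-0.323 -0.946 -0.   ] z [-0.  0. -1.] F [-0.4  0.  -0. ] w 0.0870 q [ 1.5   0.38  0.01 -0.   -1.19 -0.26]
[[-1.10092137e-05 -9.57923708e-01 -2.87022943e-01  7.90177577e-02]
 [ 9.99999914e-01  1.08601042e-04 -4.00806724e-04 -2.63554418e-04]
 [ 4.15113254e-04 -2.87022923e-01  9.57923624e-01 -9.21975711e-02]
 [ 0.00000000e+00  0.00000000e+00  0.00000000e+00  1.00000000e+00]]invalid input
invalid input
invalid input
invalid input
```

```bash
python3 -m pendant '[{"dx":2.35,"dy":3.0,"dz":0,"ax":0,"ay":0,"az":0}]'; echo; python3 -m pendant '[{"dx":2.35,"dy":3.0}]' 1.0 20; echo; python3 -m pendant '[{"dx":2.35,"dy":3.0}]' - 20;  echo; python3 -m pendant --help
```

```text
t: 1.75
ee_pos: [0.2136, 0.5579, 0.2912]
ee_rot: [-3.099, 0.51, -0.0]
contact_force: [0.3, -0.5, 0.7]
width: 0.0872
gripper_force: 0.0


invalid input
invalid input
invalid input: not JSON, or not a number
```

```bash
python3 -m pendant '[{"dx":2.35,"dy":3.0,"dz":0,"ax":0,"ay":0,"az":0},{"dx":2.35,"dy":3.0,"dz":0,"ax":0,"ay":0,"az":0},{"dx":2.35,"dy":3.0,"dz":0,"ax":0,"ay":0,"az":0},{"dx":2.35,"dy":3.0,"dz":0,"ax":0,"ay":0,"az":0},{"dx":2.35,"dy":3.0,"dz":0,"ax":0,"ay":0,"az":0},{"dx":2.35,"dy":3.0,"dz":0,"ax":0,"ay":0,"az":0},{"dx":2.35,"dy":3.0,"dz":0,"ax":0,"ay":0,"az":0}]' | sed -n 1,2p
python3 -m pendant '[{"dx":2.6,"dy":3.7,"dz":0,"ax":0,"ay":0,"az":0},{"dx":2.6,"dy":3.7,"dz":0,"ax":0,"ay":0,"az":0},{"dx":2.6,"dy":3.7,"dz":0,"ax":0,"ay":0,"az":0},{"dx":2.6,"dy":3.7,"dz":0,"ax":0,"ay":0,"az":0},{"dx":2.6,"dy":3.7,"dz":0,"ax":0,"ay":0,"az":0},{"dx":2.6,"dy":3.7,"dz":0,"ax":0,"ay":0,"az":0},{"dx":2.6,"dy":3.7,"dz":0,"ax":0,"ay":0,"az":0},{"dx":2.6,"dy":3.7,"dz":0,"ax":0,"ay":0,"az":0}]'
python3 -m pendant '[{"dx":0,"dy":0,"dz":0,"ax":0,"ay":0,"az":0.14},{"dx":0,"dy":0,"dz":0,"ax":0,"ay":0,"az":0.14},{"dx":0,"dy":0,"dz":0,"ax":0,"ay":0,"az":0.14},{"dx":0,"dy":0,"dz":0,"ax":0,"ay":0,"az":0.14},{"dx":0,"dy":0,"dz":0,"ax":0,"ay":0,"az":0.14},{"dx":0,"dy":0,"dz":0,"ax":0,"ay":0,"az":0.14},{"dx":0,"dy":0,"dz":0,"ax":0,"ay":0,"az":0.14},{"dx":0,"dy":0,"dz":0,"ax":0,"ay":0,"az":0.14}]'
python3 -m pendant '[{"dx":0,"dy":0,"dz":0,"ax":0,"ay":0,"az":0.12}, {"dx":0,"dy":0,"dz":0,"ax":0,"ay":0,"az":0}]' - 20
python3 - <<'E'
from h import *
st()
E
```

```text
t: 2.45
ee_pos: [0.3025, 0.3021, 0.2925]
t: 3.25
ee_pos: [0.4036, -0.0455, 0.2928]
ee_rot: [-3.099, 0.514, -0.003]
contact_force: [1.2, 0.3, -0.4]
width: 0.0871
gripper_force: 0.0
t: 4.05
ee_pos: [0.4035, -0.0437, 0.2925]
ee_rot: [-2.346, 2.088, -0.0]
contact_force: [-0.3, -0.5, -0.2]
width: 0.0871
gripper_force: 0.0
t: 4.25
ee_pos: [0.4035, -0.0437, 0.2924]
ee_rot: [-2.224, 2.219, -0.0]
contact_force: [0.1, -0.1, -0.3]
width: 0.0869
gripper_force: 0.0
t 4.2 pos [ 0.4035 -0.0437  0.2924] x [ 0.002 -1.    -0.   ] y [-1.    -0.002 -0.   ] z [ 0.  0. -1.] F [ 0.1 -0.1 -0.3] w 0.0869 q [ 0.3  -0.   -0.48  0.   -1.09 -0.29]
```

```bash
python3 -m pendant '[{"dx":0.6,"dy":-4,"dz":0,"ax":0,"ay":0,"az":0},{"dx":0.6,"dy":-4,"dz":0,"ax":0,"ay":0,"az":0},{"dx":0.6,"dy":-4,"dz":0,"ax":0,"ay":0,"az":0},{"dx":0.6,"dy":-4,"dz":0,"ax":0,"ay":0,"az":0},{"dx":0,"dy":0,"dz":0,"ax":0,"ay":0,"az":0}]' - 20 | sed -n 1,2p
cat >> h.py <<'E'
def find(n,c,qs):
    for q,z in qs:
        print(q,[(np.round(d["pixel"],1).tolist(),round(d["p"],2),np.round(ray(c,d["pixel"],z)[:2],4).tolist()) for d in cams.tip_of(n,q)[:4]])
BARS=(("bar_thin_mid",.009),("bar_middle_mid",.011),("bar_thick_mid",.013))
SP=(("spanner_1_mid",.0035),("spanner_1_ring",.0035),("spanner_3_mid",.0035),("spanner_3_ring",.0035))
E
python3 - <<'E'
from h import *
st(); c=cam("wrist"); cv2.imwrite("pics/w1.png",c["pixels"]); print(c["K"][0,0]); find("wrist",c,[("slot_1",.022),("fixture",0)])
E
```

```text
t: 4.75
ee_pos: [0.5674, -0.0678, 0.2905]
t 4.8 pos [ 0.5674 -0.0678  0.2905] x [ 0.004 -1.     0.001] y [-1.    -0.004  0.   ] z [-0.    -0.001 -1.   ] F [-1.4  0.  -1.2] w 0.0868 q [ 0.16  0.3  -0.13  0.   -1.15 -0.16]
426.1013200285269
slot_1 [([268.8, 245.9], 0.98, [0.6204, -0.0394]), ([334.9, 245.0], 0.91, [0.5621, -0.0404]), ([404.1, 250.0], 0.89, [0.5007, -0.036]), ([330.6, 242.1], 0.27, [0.5659, -0.0431])]
fixture [([328.5, 242.2], 0.84, [0.5677, -0.0367])]
```

View pics/w1.png

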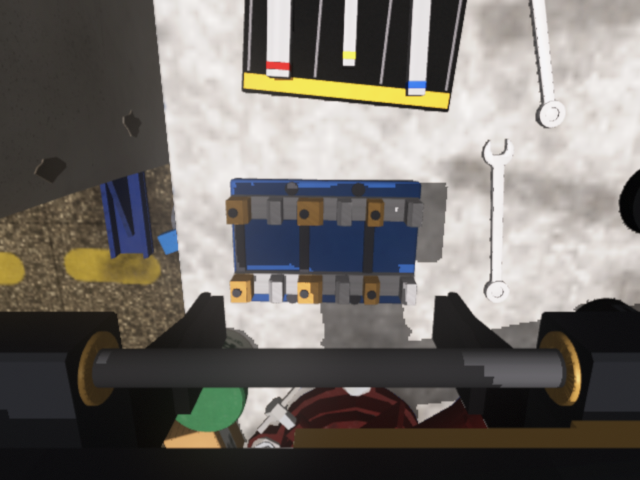

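```bash
python3 -m pendant '[{"dx":-0.3,"dy":0,"dz":3.5,"ax":0,"ay":0,"az":0},{"dx":-0.3,"dy":0,"dz":3.5,"ax":0,"ay":0,"az":0},{"dx":-0.3,"dy":0,"dz":3.5,"ax":0,"ay":0,"az":0},{"dx":0,"dy":0,"dz":0,"ax":0,"ay":0,"az":0},{"dx":0,"dy":0,"dz":0,"ax":0,"ay":0,"az":0}]' - 20 | sed -n 1,2p
python3 - <<'E'
from h import *
st(); c=cam("wrist"); cv2.imwrite("pics/w2.png",c["pixels"]); cv2.imwrite("pics/w2c.png",cv2.resize(c["pixels"][110:350,170:490],None,fx=2.5,fy=2.5,interpolation=2)); np.savez("w2.npz",Rm=c["Rm"],pos=c["pos"],K=c["K"])
find("wrist",c,[("slot_1",.022),("fixture",0)])
E
```

```text
t: 5.4
ee_pos: [0.5633, -0.0583, 0.1885]
t 5.4 pos [ 0.5633 -0.0583  0.1885] x [ 0.004 -1.     0.001] y [-1.    -0.004 -0.001] z [ 0.001 -0.001 -1.   ] F [0.1 0.5 1.3] w 0.0869 q [ 0.18  0.38 -0.28  0.   -0.91 -0.18]
slot_1 [([420.1, 279.9], 0.83, [0.5043, -0.0375]), ([328.7, 275.8], 0.64, [0.5636, -0.0401])]
fixture [([324.0, 270.8], 0.85, [0.5669, -0.0355])]
```

View pics/w2c.png

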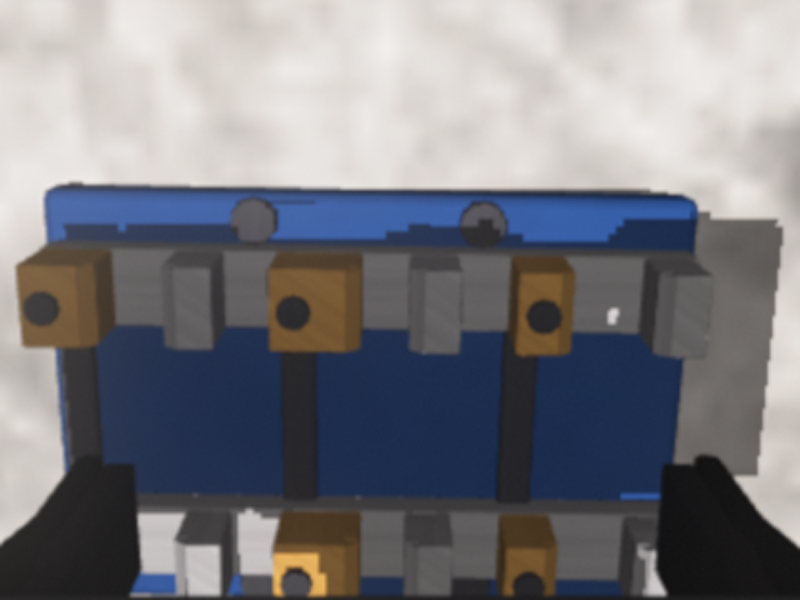

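```bash
python3 - <<'E'
from h import *
c=dict(np.load("w2.npz"))
f=lambda u,v,z:np.round(ray(c,(170+u/2.5-.3,110+v/2.5-.3),z)[:2]*1000,1)
for n,u,v,z in (("baseL +84,-58",47,189,.012),("baseR -84,-58",698,198,.012),("s2 steel 0,-25",410,352,.039),("s2 steel -12,-25",462,353,.042),("s2 brass 11.6",361,352,.039),("s2 brass 33",270,351,.042),("s1 brass 19.6",573,354,.039),("s1 brass 33",514,354,.042),("s1 steel -12",711,357,.042),("s1 steel 0",655,357,.039),("s3 steel -12",215,349,.042),("s3 steel 0",165,349,.039),("s3 brass 15.6",97,347,.039),("s3 brass 33",20,346,.042)): print(n,f(u,v,z))
E
```

```text
baseL +84,-58 [652.3 -96.8]
baseR -84,-58 [487.8 -95.2]
s2 steel 0,-25 [560.7 -62.4]
s2 steel -12,-25 [548.6 -63.2]
s2 brass 11.6 [572.4 -62.4]
s2 brass 33 [593.6 -63.5]
s1 brass 19.6 [522.  -62.1]
s1 brass 33 [536.4 -63. ]
s1 steel -12 [490.1 -62.4]
s1 steel 0 [502.5 -61.4]
s3 steel -12 [606.5 -63.9]
s3 steel 0 [618.9 -62.9]
s3 brass 15.6 [635.  -63.4]
s3 brass 33 [652.1 -64.5]
```

```bash
python3 -m pendant '[{"dx":4,"dy":0.2,"dz":0,"ax":0,"ay":0,"az":0},{"dx":4,"dy":0.2,"dz":0,"ax":0,"ay":0,"az":0},{"dx":4,"dy":0.2,"dz":0,"ax":0,"ay":0,"az":0},{"dx":4,"dy":0.2,"dz":0,"ax":0,"ay":0,"az":0},{"dx":2,"dy":0.2,"dz":0,"ax":0,"ay":0,"az":0},{"dx":0,"dy":0,"dz":0,"ax":0,"ay":0,"az":0}]' - 20 | sed -n 1,2p
python3 - <<'E'
from h import *
st(); c=cam("wrist"); cv2.imwrite("pics/w3.png",c["pixels"]);np.savez("w3.npz",Rm=c["Rm"],pos=c["pos"],K=c["K"])
find("wrist",c,BARS+(("mat",0),))
E
```

```text
t: 6.15
ee_pos: [0.554, -0.2411, 0.189]
t 6.2 pos [ 0.554  -0.2411  0.189 ] x [-0.002 -1.     0.001] y [-1.     0.002 -0.003] z [ 0.003 -0.001 -1.   ] F [ 0.3  0.5 -0.1] w 0.0873 q [-0.14  0.44 -0.19  0.   -0.94  0.14]
bar_thin_mid [([334.4, 251.8], 0.63, [0.551, -0.2349])]
bar_middle_mid [([412.2, 282.1], 0.71, [0.4983, -0.214])]
bar_thick_mid []
mat [([338.7, 261.9], 0.66, [0.548, -0.2248])]
```

View pics/w3.png

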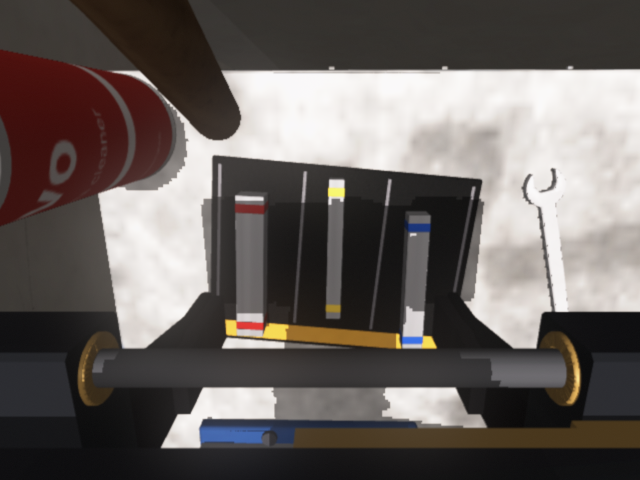

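```bash
python3 - <<'E'
from h import *
c=dict(np.load("w3.npz"))
def seg(n,a,b,z):
    A,B=ray(c,a,z)*1000,ray(c,b,z)*1000; d=B-A
    print(n,np.round((A+B)[:2]/2,1),"len %.1f"%np.hypot(d[0],d[1]),"yaw off +y (ccw) %.3f"%np.arctan2(-d[0],d[1]))
seg("thick",(251.5,202),(250.5,335),.022); seg("thin",(336.5,182),(333,318),.014); seg("mid",(418.5,218),(412,346),.018)
seg("mat -y edge",(481,180),(213,156),.004); seg("mat +x edge",(213,156),(226,337),.004);seg("mat -x",(481,180),(436,347),.004)
E
```

```text
thick [ 605.1 -225.6] len 91.3 yaw off +y (ccw) -0.061
thin [ 550.9 -235.5] len 93.5 yaw off +y (ccw) -0.022
mid [ 497.7 -214.7] len 90.7 yaw off +y (ccw) 0.009
mat -y edge [ 542.4 -289.8] len 173.3 yaw off +y (ccw) -1.660
mat +x edge [ 629.1 -233.1] len 128.8 yaw off +y (ccw) -0.006
mat -x [ 466.4 -221.3] len 123.2 yaw off +y (ccw) -0.168
```

```bash
python3 -m pendant '[{"dx":-0.9,"dy":-2.5,"dz":0,"ax":0,"ay":0,"az":0},{"dx":-0.9,"dy":-2.6,"dz":0,"ax":0,"ay":0,"az":0},{"dx":0,"dy":0,"dz":2.0,"ax":0,"ay":0,"az":0.06},{"dx":0,"dy":0,"dz":3,"ax":0,"ay":0,"az":0},{"dx":0,"dy":0,"dz":3,"ax":0,"ay":0,"az":0},{"dx":0,"dy":0,"dz":2,"ax":0,"ay":0,"az":0},{"dx":0,"dy":0,"dz":1.2,"ax":0,"ay":0,"az":0},{"dx":0,"dy":0,"dz":0,"ax":0,"ay":0,"az":0}]' 0.57 30 
python3 -m pendant '[{"dx":0,"dy":0,"dz":0,"ax":0,"ay":0,"az":0},{"dx":0,"dy":0,"dz":0,"ax":0,"ay":0,"az":0},{"dx":0,"dy":0,"dz":0,"ax":0,"ay":0,"az":0},{"dx":0,"dy":0,"dz":0,"ax":0,"ay":0,"az":0},{"dx":0,"dy":0,"dz":0,"ax":0,"ay":0,"az":0}]' 0.0 40
python3 -c "from h import *;st()"
```

```text
t: 7.2
ee_pos: [0.6055, -0.2192, 0.0756]
ee_rot: [2.158, -2.282, 0.001]
contact_force: [0.7, 0.2, -0.7]
width: 0.05
gripper_force: 0.0
t: 7.7
ee_pos: [0.6052, -0.2203, 0.0755]
ee_rot: [-2.156, 2.284, -0.002]
contact_force: [-1.1, -0.9, -0.0]
width: 0.0176
gripper_force: 36.9
t 7.7 pos [ 0.6052 -0.2203  0.0755] x [-0.058 -0.998  0.   ] y [-0.998  0.058 -0.001] z [ 0.001 -0.    -1.   ] F [-1.1 -0.9 -0. ] w 0.0176 q [-0.1   0.63 -0.18  0.   -0.76  0.04]
```

```bash
python3 -m pendant '[{"dx":0,"dy":0,"dz":-2,"ax":0,"ay":0,"az":0},{"dx":0,"dy":0,"dz":-3,"ax":0,"ay":0,"az":0},{"dx":0,"dy":0,"dz":-3,"ax":0,"ay":0,"az":-0.048},{"dx":-3.7,"dy":1.89,"dz":0,"ax":0,"ay":0,"az":0},{"dx":-3.7,"dy":1.89,"dz":0,"ax":0,"ay":0,"az":0},{"dx":-3.7,"dy":1.89,"dz":0,"ax":0,"ay":0,"az":0},{"dx":-3.7,"dy":1.89,"dz":0,"ax":0,"ay":0,"az":0},{"dx":-3.7,"dy":1.89,"dz":0,"ax":0,"ay":0,"az":0}]' - 40 
python3 -m pendant '[{"dx":0,"dy":0,"dz":0,"ax":0,"ay":0,"az":0},{"dx":0,"dy":0,"dz":0,"ax":0,"ay":0,"az":0}]' - 40
python3 - <<'E'
from h import *
st(); c=cam("wrist"); cv2.imwrite("pics/w4.png",c["pixels"]);np.savez("w4.npz",Rm=c["Rm"],pos=c["pos"],K=c["K"])
E
```

```text
t: 8.5
ee_pos: [0.5108, -0.0332, 0.1548]
ee_rot: [2.209, -2.233, -0.001]
contact_force: [0.8, 0.0, -2.9]
width: 0.0178
gripper_force: 40.0
t: 8.7
ee_pos: [0.5118, -0.0336, 0.1553]
ee_rot: [2.212, -2.23, -0.0]
contact_force: [1.0, -1.4, -2.2]
width: 0.0175
gripper_force: 40.0
t 8.7 pos [ 0.5118 -0.0336  0.1553] x [-0.008 -1.     0.   ] y [-1.     0.008  0.   ] z [-0. -0. -1.] F [ 1.  -1.4 -2.2] w 0.0175 q [ 0.25  0.35 -0.45 -0.   -0.78 -0.26]
```

View pics/w4.png

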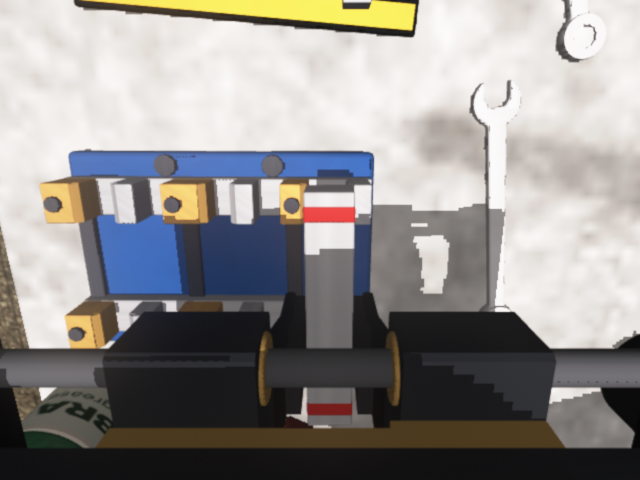

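```bash
python3 - <<'E'
from h import *
c=dict(np.load("w4.npz"))
f=lambda u,v,z:np.round(ray(c,(u,v),z)[:2]*1000,1)
print("bar -y end", f(329.5,194,.1018),"width",f(306,200,.1018),f(354,200,.1018), "mid",f(330,300,.1018))
for n,u,v,z in (("s2 brass33",162,220,.042),("s2 brass 11.6",210,220,.039),("s2 steel0",233,220,.039),("s2 steel-12",257,221,.042),("s3 steel0",118,221,.039),("s3 steel-12",143,220,.042),("s1 brass33",281,222,.042),("s3 brass33",44,219,.042),("base L",70,152,.012),("base R",373,153,.012)):print(n,f(u,v,z))
E
```

```text
bar -y end [511.3 -87.6] width [519.4 -85.6] [502.9 -85.4] mid [511.4 -48. ]
s2 brass33 [594.1 -65.2]
s2 brass 11.6 [571.3 -64.3]
s2 steel0 [559.7 -64.2]
s2 steel-12 [547.2 -64.3]
s3 steel0 [617.4 -64.2]
s3 steel-12 [603.5 -65.3]
s1 brass33 [535.4 -63.7]
s3 brass33 [652.3 -66.2]
base L [651.4 -96.4]
base R [487.6 -94.5]
```

```bash
python3 -m pendant '[{"dx":0,"dy":-0.11,"dz":0,"ax":0,"ay":0,"az":0},{"dx":0,"dy":0,"dz":2,"ax":0,"ay":0,"az":0},{"dx":0,"dy":0,"dz":1.5,"ax":0,"ay":0,"az":0},{"dx":0,"dy":0,"dz":0.5,"ax":0,"ay":0,"az":0},{"dx":0,"dy":0,"dz":0,"ax":0,"ay":0,"az":0}]' - 40 | grep -v rot
python3 -m pendant '[{"dx":0,"dy":0,"dz":0.3,"ax":0,"ay":0,"az":0},{"dx":0,"dy":0,"dz":0.3,"ax":0,"ay":0,"az":0},{"dx":0,"dy":0,"dz":0,"ax":0,"ay":0,"az":0}]' - 40| grep -v rot
python3 -m pendant '[{"dx":0,"dy":0,"dz":0.4,"ax":0,"ay":0,"az":0},{"dx":0,"dy":0,"dz":0,"ax":0,"ay":0,"az":0}]' - 40| grep -v rot
```

```text
t: 9.25
ee_pos: [0.5133, -0.0352, 0.1144]
contact_force: [-0.4, 0.3, -2.3]
width: 0.0178
gripper_force: 40.0
t: 9.55
ee_pos: [0.5135, -0.0343, 0.1095]
contact_force: [0.1, 0.1, -2.4]
width: 0.0178
gripper_force: 40.0
t: 9.75
ee_pos: [0.513, -0.0343, 0.1049]
contact_force: [0.1, -0.4, -1.4]
width: 0.0174
gripper_force: 40.0
```

```bash
python3 -m pendant '[{"dx":0,"dy":0,"dz":0.4,"ax":0,"ay":0,"az":0},{"dx":0,"dy":0,"dz":0.4,"ax":0,"ay":0,"az":0},{"dx":0,"dy":0,"dz":0.2,"ax":0,"ay":0,"az":0},{"dx":0,"dy":0,"dz":0,"ax":0,"ay":0,"az":0}]' - 40| grep -v rot
python3 -m pendant '[{"dx":0,"dy":0,"dz":0.1,"ax":0,"ay":0,"az":0},{"dx":0,"dy":0,"dz":0,"ax":0,"ay":0,"az":0}]' - 40| grep -v rot
```

```text
t: 10.15
ee_pos: [0.5131, -0.0344, 0.0948]
contact_force: [-0.5, 0.1, -2.8]
width: 0.0177
gripper_force: 40.0
t: 10.35
ee_pos: [0.5134, -0.0343, 0.0942]
contact_force: [-0.1, 0.1, -1.8]
width: 0.0179
gripper_force: 40.0
```

```bash
python3 -m pendant '[{"dx":0,"dy":0,"dz":0,"ax":0,"ay":0,"az":0},{"dx":0,"dy":0,"dz":0,"ax":0,"ay":0,"az":0},{"dx":0,"dy":0,"dz":0,"ax":0,"ay":0,"az":0},{"dx":0,"dy":0,"dz":-1,"ax":0,"ay":0,"az":0},{"dx":0,"dy":0,"dz":-2.5,"ax":0,"ay":0,"az":0},{"dx":0,"dy":0,"dz":-3.5,"ax":0,"ay":0,"az":0}]' 0.45 40| grep -v rot
python3 -m pendant '[{"dx":4,"dy":-0.78,"dz":0,"ax":0,"ay":0,"az":0},{"dx":4,"dy":-0.78,"dz":0,"ax":0,"ay":0,"az":0},{"dx":4,"dy":-0.78,"dz":0,"ax":0,"ay":0,"az":0},{"dx":4,"dy":-0.78,"dz":0,"ax":0,"ay":0,"az":0},{"dx":4,"dy":-0.78,"dz":0,"ax":0,"ay":0,"az":0.015},{"dx":0,"dy":0,"dz":0,"ax":0,"ay":0,"az":0}]' 0.45 40| grep -v rot
python3 - <<'E'
from h import *
st(); c=cam("wrist"); cv2.imwrite("pics/w5.png",c["pixels"]); find("wrist",c,BARS)
E
```

```text
t: 10.95
ee_pos: [0.5124, -0.0345, 0.1644]
contact_force: [-0.5, -0.0, -0.1]
width: 0.0387
gripper_force: 0.0
t: 11.55
ee_pos: [0.5509, -0.2388, 0.1649]
contact_force: [-0.2, 0.8, -0.3]
width: 0.0394
gripper_force: 0.0
t 11.6 pos [ 0.5509 -0.2388  0.1649] x [-0.03  -1.     0.001] y [-1.     0.03  -0.002] z [ 0.002 -0.001 -1.   ] F [-0.2  0.8 -0.3] w 0.0394 q [-0.14  0.46 -0.22  0.   -0.89  0.11]
bar_thin_mid [([331.2, 260.0], 0.84, [0.5501, -0.2349]), ([573.1, 282.8], 0.68, [0.3999, -0.2155])]
bar_middle_mid [([415.4, 288.3], 0.65, [0.4984, -0.2155])]
bar_thick_mid []
```

View pics/w5.png

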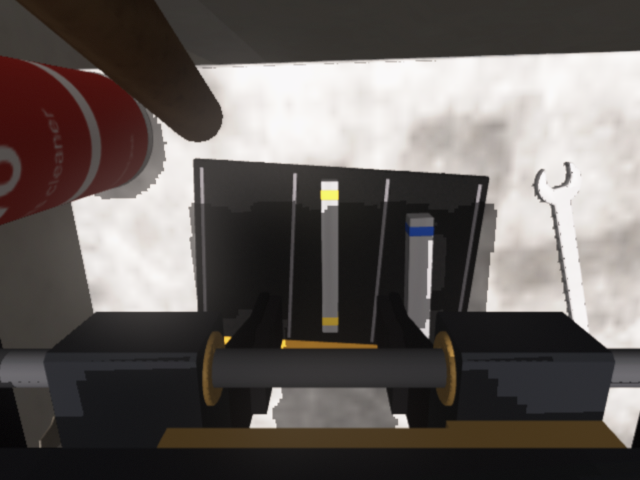

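```bash
python3 -m pendant '[{"dx":-0.43,"dy":0,"dz":2,"ax":0,"ay":0,"az":0},{"dx":0,"dy":0,"dz":3,"ax":0,"ay":0,"az":0},{"dx":0,"dy":0,"dz":2.5,"ax":0,"ay":0,"az":0},{"dx":0,"dy":0,"dz":1.44,"ax":0,"ay":0,"az":0},{"dx":0,"dy":0,"dz":0,"ax":0,"ay":0,"az":0}]' 0.45 40 | grep -v rot
python3 -m pendant '[{"dx":0,"dy":0,"dz":0,"ax":0,"ay":0,"az":0},{"dx":0,"dy":0,"dz":0,"ax":0,"ay":0,"az":0},{"dx":0,"dy":0,"dz":0,"ax":0,"ay":0,"az":0},{"dx":0,"dy":0,"dz":0,"ax":0,"ay":0,"az":0}]' 0.0 40 | grep -v rot
python3 -m pendant '[{"dx":0,"dy":0,"dz":-2,"ax":0,"ay":0,"az":0},{"dx":0,"dy":0,"dz":-3,"ax":0,"ay":0,"az":0},{"dx":0,"dy":0,"dz":-3,"ax":0,"ay":0,"az":0},{"dx":0,"dy":0,"dz":0,"ax":0,"ay":0,"az":0}]' 0.0 40 | grep -v rot
python3 -c "from h import *;st()"
```

```text
t: 12.25
ee_pos: [0.5505, -0.2287, 0.0752]
contact_force: [-0.1, -0.3, 1.5]
width: 0.0388
gripper_force: 0.0
t: 12.65
ee_pos: [0.5504, -0.2302, 0.075]
contact_force: [0.1, -0.4, 0.6]
width: 0.0148
gripper_force: 0.0
t: 13.05
ee_pos: [0.5529, -0.2311, 0.1596]
contact_force: [0.4, -0.5, 1.4]
width: 0.0007
gripper_force: 0.0
t 13.1 pos [ 0.5529 -0.2311  0.1596] x [-0.024 -1.     0.002] y [-1.     0.024 -0.009] z [ 0.009 -0.002 -1.   ] F [ 0.4 -0.5  1.4] w 0.0007 q [-0.13  0.46 -0.23  0.   -0.87  0.1 ]
```

```bash
python3 -m pendant '[{"dx":0,"dy":0,"dz":0,"ax":0,"ay":0,"az":0},{"dx":0,"dy":0,"dz":0,"ax":0,"ay":0,"az":0},{"dx":0,"dy":0,"dz":0,"ax":0,"ay":0,"az":0},{"dx":0,"dy":0,"dz":0,"ax":0,"ay":0,"az":0}]' 0.35 40 | grep -v rot
python3 - <<'E'
from h import *
st(); c=cam("wrist"); cv2.imwrite("pics/w6.png",c["pixels"]); find("wrist",c,BARS)
E
```

```text
t: 13.45
ee_pos: [0.55, -0.2303, 0.1537]
contact_force: [0.9, -0.1, -0.5]
width: 0.0247
gripper_force: 0.0
t 13.4 pos [ 0.55   -0.2303  0.1537] x [-0.025 -1.    -0.   ] y [-1.     0.025  0.002] z [-0.002  0.    -1.   ] F [ 0.9 -0.1 -0.5] w 0.0247 q [-0.13  0.47 -0.24 -0.   -0.86  0.1 ]
bar_thin_mid [([331.3, 250.7], 0.81, [0.5483, -0.2356]), ([78.3, 118.4], 0.19, [0.681, -0.3127])]
bar_middle_mid [([417.5, 282.2], 0.65, [0.4978, -0.2155])]
bar_thick_mid []
```

```bash
python3 -m pendant '[{"dx":0.4,"dy":0,"dz":2,"ax":0,"ay":0,"az":0},{"dx":0,"dy":0,"dz":3,"ax":0,"ay":0,"az":0},{"dx":0,"dy":0,"dz":2,"ax":0,"ay":0,"az":0},{"dx":0,"dy":0,"dz":0.9,"ax":0,"ay":0,"az":0},{"dx":0,"dy":0,"dz":0,"ax":0,"ay":0,"az":0}]' 0.35 40 | grep -v rot
python3 -m pendant '[{"dx":0,"dy":0,"dz":0,"ax":0,"ay":0,"az":0},{"dx":0,"dy":0,"dz":0,"ax":0,"ay":0,"az":0},{"dx":0,"dy":0,"dz":0,"ax":0,"ay":0,"az":0},{"dx":0,"dy":0,"dz":0,"ax":0,"ay":0,"az":0},{"dx":0,"dy":0,"dz":0,"ax":0,"ay":0,"az":0},{"dx":0,"dy":0,"dz":0,"ax":0,"ay":0,"az":0}]' 0.0 40
python3 -c "from h import *;st()"
```

```text
t: 14.15
ee_pos: [0.5503, -0.2344, 0.0756]
contact_force: [0.8, -0.1, 0.2]
width: 0.0306
gripper_force: 0.0
t: 14.75
ee_pos: [0.5501, -0.2344, 0.0762]
ee_rot: [2.193, -2.249, -0.0]
contact_force: [-1.7, -0.1, 3.2]
width: 0.0092
gripper_force: 40.0
t 14.8 pos [ 0.5501 -0.2344  0.0762] x [-0.025 -1.     0.   ] y [-1.     0.025  0.   ] z [-0. -0. -1.] F [-1.7 -0.1  3.2] w 0.0092 q [-0.13  0.57 -0.3   0.   -0.7   0.11]
```

```bash
python3 -m pendant '[{"dx":0,"dy":0,"dz":-2,"ax":0,"ay":0,"az":0},{"dx":0,"dy":0,"dz":-3,"ax":0,"ay":0,"az":0},{"dx":0,"dy":0,"dz":-3,"ax":0,"ay":0,"az":-0.015},{"dx":-3.92,"dy":-0.295,"dz":0,"ax":0,"ay":0,"az":0},{"dx":-3.92,"dy":-0.295,"dz":0,"ax":0,"ay":0,"az":0},{"dx":-3.92,"dy":-0.295,"dz":0,"ax":0,"ay":0,"az":0},{"dx":-3.92,"dy":-0.295,"dz":0,"ax":0,"ay":0,"az":0},{"dx":-3.92,"dy":-0.295,"dz":0,"ax":0,"ay":0,"az":0}]' - 40 | grep -v rot
python3 -m pendant '[{"dx":0,"dy":0,"dz":0,"ax":0,"ay":0,"az":0},{"dx":0,"dy":0,"dz":0,"ax":0,"ay":0,"az":0}]' - 40 | grep -v rot
python3 - <<'E'
from h import *
st(); c=cam("wrist"); cv2.imwrite("pics/w7.png",c["pixels"]);np.savez("w7.npz",Rm=c["Rm"],pos=c["pos"],K=c["K"])
E
```

```text
t: 15.55
ee_pos: [0.5671, -0.037, 0.1557]
contact_force: [0.1, -0.4, -0.7]
width: 0.0095
gripper_force: 40.0
t: 15.75
ee_pos: [0.5671, -0.0375, 0.1557]
contact_force: [0.2, -0.1, -1.1]
width: 0.0095
gripper_force: 40.0
t 15.8 pos [ 0.5671 -0.0375  0.1557] x [-0.008 -1.    -0.   ] y [-1.     0.008 -0.   ] z [ 0.  0. -1.] F [ 0.2 -0.1 -1.1] w 0.0095 q [ 0.22  0.42 -0.31 -0.   -0.84 -0.23]
```

View pics/w7.png

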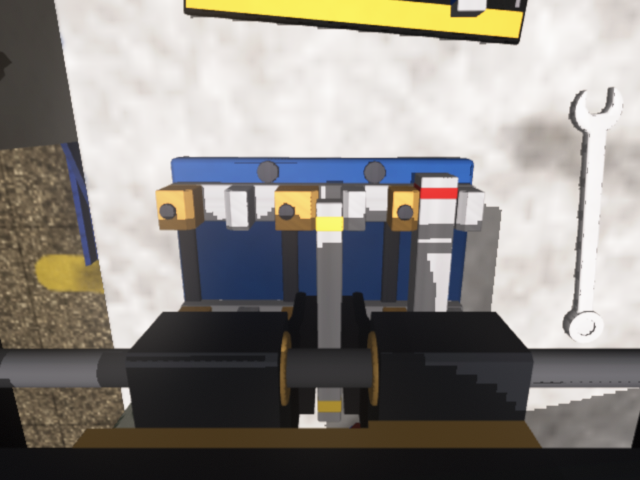

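```bash
python3 - <<'E'
from h import *
c=dict(np.load("w7.npz"))
f=lambda u,v,z:np.round(ray(c,(u,v),z)[:2]*1000,1)
print("bar -y end",f(329.5,205,.0935),f(329.5,300,.0935),"+y end",f(329.5,412,.0935))
for n,u,v,z in (("s2 brass33",275,230,.042),("s2 brass 11.6",317,230,.039),("s2 steel -12",365.5,230,.042),("s3 steel0",226,229,.039),("s3 steel-12",249,229,.042),("s3 brass",197,230,.039)):print(n,f(u,v,z))
E
```

```text
bar -y end [566.7 -86. ] [567.  -48.2] +y end [567.4   3.8]
s2 brass33 [594.  -63.5]
s2 brass 11.6 [573.1 -62.6]
s2 steel -12 [548.9 -63.2]
s3 steel0 [619.1 -63.5]
s3 steel-12 [606.9 -64.1]
s3 brass [633.8 -63.1]
```

```bash
python3 -m pendant '[{"dx":-0.2,"dy":0,"dz":1.5,"ax":0,"ay":0,"az":0},{"dx":0,"dy":0,"dz":1.5,"ax":0,"ay":0,"az":0},{"dx":0,"dy":0,"dz":0.8,"ax":0,"ay":0,"az":0},{"dx":0,"dy":0,"dz":0,"ax":0,"ay":0,"az":0},{"dx":0,"dy":0,"dz":0.3,"ax":0,"ay":0,"az":0},{"dx":0,"dy":0,"dz":0.3,"ax":0,"ay":0,"az":0},{"dx":0,"dy":0,"dz":0,"ax":0,"ay":0,"az":0}]' - 40 | grep -v rot
python3 -m pendant '[{"dx":0,"dy":0,"dz":0.3,"ax":0,"ay":0,"az":0},{"dx":0,"dy":0,"dz":0.3,"ax":0,"ay":0,"az":0},{"dx":0,"dy":0,"dz":0,"ax":0,"ay":0,"az":0}]' - 40| grep -v rot
```

```text
t: 16.5
ee_pos: [0.567, -0.0367, 0.1119]
contact_force: [0.1, 1.4, -0.9]
width: 0.0089
gripper_force: 40.0
t: 16.8
ee_pos: [0.5668, -0.0365, 0.1054]
contact_force: [0.1, -0.0, -1.0]
width: 0.0094
gripper_force: 40.0
```

```bash
python3 -m pendant '[{"dx":0,"dy":0,"dz":0.4,"ax":0,"ay":0,"az":0},{"dx":0,"dy":0,"dz":0.4,"ax":0,"ay":0,"az":0},{"dx":0,"dy":0,"dz":0.3,"ax":0,"ay":0,"az":0},{"dx":0,"dy":0,"dz":0.05,"ax":0,"ay":0,"az":0},{"dx":0,"dy":0,"dz":0,"ax":0,"ay":0,"az":0}]' - 40| grep -v rot
python3 -m pendant '[{"dx":0,"dy":0,"dz":0,"ax":0,"ay":0,"az":0},{"dx":0,"dy":0,"dz":0,"ax":0,"ay":0,"az":0},{"dx":0,"dy":0,"dz":0,"ax":0,"ay":0,"az":0},{"dx":0,"dy":0,"dz":-1,"ax":0,"ay":0,"az":0},{"dx":0,"dy":0,"dz":-2.5,"ax":0,"ay":0,"az":0},{"dx":0,"dy":0,"dz":-3.5,"ax":0,"ay":0,"az":0}]' 0.4 40| grep -v rot
python3 -m pendant '[{"dx":3.57,"dy":1.35,"dz":0,"ax":0,"ay":0,"az":0},{"dx":3.57,"dy":1.35,"dz":0,"ax":0,"ay":0,"az":0},{"dx":3.57,"dy":1.35,"dz":0,"ax":0,"ay":0,"az":0},{"dx":3.57,"dy":1.35,"dz":0,"ax":0,"ay":0,"az":0},{"dx":3.57,"dy":1.35,"dz":0,"ax":0,"ay":0,"az":0},{"dx":0,"dy":0,"dz":0,"ax":0,"ay":0,"az":0},{"dx":0,"dy":0,"dz":0,"ax":0,"ay":0,"az":0}]' 0.4 40| grep -v rot
python3 - <<'E'
from h import *
st(); c=cam("wrist"); cv2.imwrite("pics/w8.png",c["pixels"]); find("wrist",c,BARS)
E
```

```text
t: 17.3
ee_pos: [0.567, -0.0365, 0.0942]
contact_force: [-0.1, -0.7, -0.4]
width: 0.0093
gripper_force: 40.0
t: 17.9
ee_pos: [0.5661, -0.0367, 0.1642]
contact_force: [-0.3, -0.7, -0.1]
width: 0.0341
gripper_force: 0.0
t: 18.6
ee_pos: [0.4977, -0.2151, 0.1651]
contact_force: [-0.1, 0.7, 0.0]
width: 0.0348
gripper_force: 0.0
t 18.6 pos [ 0.4977 -0.2151  0.1651] x [-0.012 -1.     0.   ] y [-1.     0.012 -0.001] z [ 0.001 -0.    -1.   ] F [-0.1  0.7  0. ] w 0.0348 q [-0.11  0.37 -0.37  0.   -0.83  0.1 ]
bar_thin_mid []
bar_middle_mid [([328.4, 253.4], 0.87, [0.4983, -0.2159])]
bar_thick_mid []
```

```bash
python3 -m pendant '[{"dx":0,"dy":0,"dz":2,"ax":0,"ay":0,"az":0},{"dx":0,"dy":0,"dz":3,"ax":0,"ay":0,"az":0},{"dx":0,"dy":0,"dz":2.5,"ax":0,"ay":0,"az":0},{"dx":0,"dy":0,"dz":1.44,"ax":0,"ay":0,"az":0},{"dx":0,"dy":0,"dz":0,"ax":0,"ay":0,"az":0}]' 0.4 40 | grep -v rot
python3 -m pendant '[{"dx":0,"dy":0,"dz":0,"ax":0,"ay":0,"az":0},{"dx":0,"dy":0,"dz":0,"ax":0,"ay":0,"az":0},{"dx":0,"dy":0,"dz":0,"ax":0,"ay":0,"az":0},{"dx":0,"dy":0,"dz":0,"ax":0,"ay":0,"az":0},{"dx":0,"dy":0,"dz":0,"ax":0,"ay":0,"az":0},{"dx":0,"dy":0,"dz":0,"ax":0,"ay":0,"az":0}]' 0.0 40
python3 -c "from h import *;st()"
```

```text
t: 19.3
ee_pos: [0.4984, -0.2133, 0.0749]
contact_force: [-0.0, -0.1, 0.7]
width: 0.0346
gripper_force: 0.0
t: 19.9
ee_pos: [0.4977, -0.2143, 0.075]
ee_rot: [-2.21, 2.233, 0.0]
contact_force: [0.2, 1.3, 1.0]
width: 0.0138
gripper_force: 40.0
t 19.9 pos [ 0.4977 -0.2143  0.075 ] x [-0.01 -1.   -0.  ] y [-1.    0.01  0.  ] z [-0.  0. -1.] F [0.2 1.3 1. ] w 0.0138 q [-0.11  0.5  -0.45 -0.   -0.62  0.1 ]
```

```bash
python3 -m pendant '[{"dx":0,"dy":0,"dz":-2,"ax":0,"ay":0,"az":0},{"dx":0,"dy":0,"dz":-3,"ax":0,"ay":0,"az":0},{"dx":0,"dy":0,"dz":-3,"ax":0,"ay":0,"az":0},{"dx":-3.54,"dy":-2.55,"dz":0,"ax":0,"ay":0,"az":0},{"dx":-3.54,"dy":-2.55,"dz":0,"ax":0,"ay":0,"az":0},{"dx":-3.54,"dy":-2.55,"dz":0,"ax":0,"ay":0,"az":0},{"dx":-3.54,"dy":-2.55,"dz":0,"ax":0,"ay":0,"az":0},{"dx":-3.54,"dy":-2.55,"dz":0,"ax":0,"ay":0,"az":0}]' - 40 | grep -v rot
python3 -m pendant '[{"dx":0,"dy":0,"dz":0,"ax":0,"ay":0,"az":0},{"dx":0,"dy":0,"dz":0,"ax":0,"ay":0,"az":0},{"dx":0,"dy":0,"dz":0,"ax":0,"ay":0,"az":0}]' - 40 | grep -v rot
python3 - <<'E'
from h import *
st(); c=cam("wrist"); cv2.imwrite("pics/w9.png",c["pixels"]);np.savez("w9.npz",Rm=c["Rm"],pos=c["pos"],K=c["K"])
E
```

```text
t: 20.7
ee_pos: [0.6275, -0.0374, 0.1545]
contact_force: [1.5, -0.7, -1.0]
width: 0.0136
gripper_force: 40.0
t: 21.0
ee_pos: [0.626, -0.0393, 0.1543]
contact_force: [0.5, 0.6, -2.2]
width: 0.0135
gripper_force: 40.0
t 21.0 pos [ 0.626  -0.0393  0.1543] x [-0.011 -1.     0.   ] y [-1.     0.011  0.002] z [-0.002 -0.    -1.   ] F [ 0.5  0.6 -2.2] w 0.0135 q [ 0.19  0.51 -0.16 -0.   -0.9  -0.21]
```

View pics/w9.png

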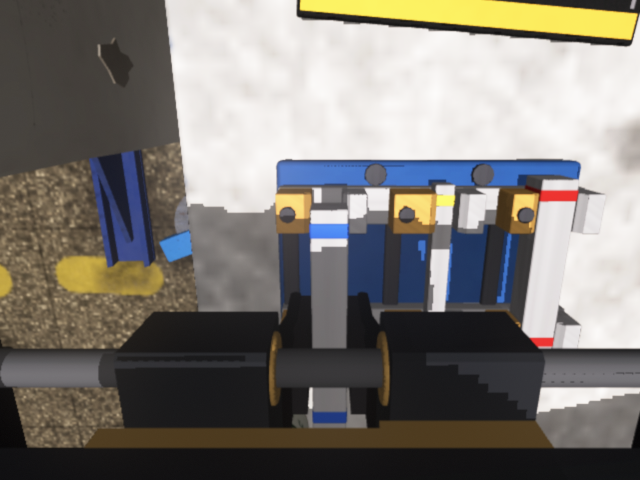

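```bash
python3 - <<'E'
from h import *
c=dict(np.load("w9.npz"))
f=lambda u,v,z:np.round(ray(c,(u,v),z)[:2]*1000,1)
print("bar -y end",f(329.5,211,.1013),"+y",f(329.5,422,.1013))
print("s3 brass33",f(277,231,.042),"steel-12",f(366.5,232,.042),"s2 brass33",f(392.5,232,.042))
E
```

```text
bar -y end [625.4 -87.5] +y [ 6.263e+02 -4.000e-01]
s3 brass33 [651.4 -65.3] steel-12 [607.1 -64.3] s2 brass33 [594.2 -64.1]
```

```bash
python3 -m pendant '[{"dx":0,"dy":-0.05,"dz":1.5,"ax":0,"ay":0,"az":0},{"dx":0,"dy":0,"dz":1.5,"ax":0,"ay":0,"az":0},{"dx":0,"dy":0,"dz":0.8,"ax":0,"ay":0,"az":0},{"dx":0,"dy":0,"dz":0,"ax":0,"ay":0,"az":0},{"dx":0,"dy":0,"dz":0.3,"ax":0,"ay":0,"az":0},{"dx":0,"dy":0,"dz":0.3,"ax":0,"ay":0,"az":0},{"dx":0,"dy":0,"dz":0,"ax":0,"ay":0,"az":0}]' - 40 | grep -v rot
python3 -m pendant '[{"dx":0,"dy":0,"dz":0.3,"ax":0,"ay":0,"az":0},{"dx":0,"dy":0,"dz":0.3,"ax":0,"ay":0,"az":0},{"dx":0,"dy":0,"dz":0,"ax":0,"ay":0,"az":0}]' - 40| grep -v rot
```

```text
t: 21.75
ee_pos: [0.6275, -0.0387, 0.1111]
contact_force: [-0.1, 0.7, -1.8]
width: 0.0141
gripper_force: 40.0
t: 22.05
ee_pos: [0.6272, -0.0386, 0.1044]
contact_force: [0.0, 0.6, -1.7]
width: 0.0134
gripper_force: 40.0
```

```bash
python3 -m pendant '[{"dx":0,"dy":0,"dz":0.4,"ax":0,"ay":0,"az":0},{"dx":0,"dy":0,"dz":0.4,"ax":0,"ay":0,"az":0},{"dx":0,"dy":0,"dz":0.3,"ax":0,"ay":0,"az":0},{"dx":0,"dy":0,"dz":0.05,"ax":0,"ay":0,"az":0},{"dx":0,"dy":0,"dz":0,"ax":0,"ay":0,"az":0}]' - 40| grep -v rot
python3 -m pendant '[{"dx":0,"dy":0,"dz":0,"ax":0,"ay":0,"az":0},{"dx":0,"dy":0,"dz":0,"ax":0,"ay":0,"az":0},{"dx":0,"dy":0,"dz":0,"ax":0,"ay":0,"az":0},{"dx":0,"dy":0,"dz":-1,"ax":0,"ay":0,"az":0},{"dx":0,"dy":0,"dz":-3,"ax":0,"ay":0,"az":0},{"dx":0,"dy":0,"dz":-3,"ax":0,"ay":0,"az":0},{"dx":0,"dy":0,"dz":-3,"ax":0,"ay":0,"az":0}]' 0.4 40| grep -v rot
python3 -m pendant '[{"dx":0.87,"dy":3.6,"dz":0,"ax":0,"ay":0,"az":0},{"dx":0.87,"dy":3.6,"dz":0,"ax":0,"ay":0,"az":0},{"dx":0.87,"dy":3.6,"dz":0,"ax":0,"ay":0,"az":0},{"dx":0.87,"dy":3.6,"dz":0,"ax":0,"ay":0,"az":0},{"dx":0.87,"dy":3.6,"dz":0,"ax":0,"ay":0,"az":0},{"dx":0.87,"dy":3.6,"dz":0,"ax":0,"ay":0,"az":0},{"dx":0,"dy":0,"dz":0,"ax":0,"ay":0,"az":0},{"dx":0,"dy":0,"dz":0,"ax":0,"ay":0,"az":0}]' 0.4 40| grep -v rot
python3 - <<'E'
from h import *
st(); c=cam("wrist"); cv2.imwrite("pics/w10.png",c["pixels"]); np.savez("w10.npz",Rm=c["Rm"],pos=c["pos"],K=c["K"]);find("wrist",c,SP+BARS)
E
```

```text
t: 22.55
ee_pos: [0.6275, -0.0386, 0.0932]
contact_force: [1.0, -0.5, -2.5]
width: 0.0131
gripper_force: 40.0
t: 23.25
ee_pos: [0.6276, -0.0387, 0.1955]
contact_force: [1.0, -0.7, -0.4]
width: 0.0343
gripper_force: 0.0
t: 24.05
ee_pos: [0.4111, -0.0889, 0.1947]
contact_force: [1.5, -0.1, 0.3]
width: 0.0351
gripper_force: 0.0
t 24.1 pos [ 0.4111 -0.0889  0.1947] x [-0.01 -1.   -0.  ] y [-1.     0.01  -0.003] z [ 0.003  0.    -1.   ] F [ 1.5 -0.1  0.3] w 0.0351 q [ 0.18  0.14 -0.61  0.   -0.82 -0.19]
spanner_1_mid [([352.8, 37.5], 0.8, [0.3961, -0.2148])]
spanner_1_ring [([375.2, 143.8], 0.81, [0.3812, -0.152])]
spanner_3_mid [([329.0, 280.9], 0.26, [0.412, -0.0574])]
spanner_3_ring []
bar_thin_mid [([98.0, 325.4], 0.69, [0.5791, -0.0266]), ([352.0, 41.9], 0.37, [0.3968, -0.2115])]
bar_middle_mid [([25.3, 316.7], 0.7, [0.6286, -0.0349]), ([6.4, 322.5], 0.58, [0.6431, -0.0305])]
bar_thick_mid [([176.4, 320.0], 0.82, [0.5203, -0.0324])]
```

View pics/w10.png

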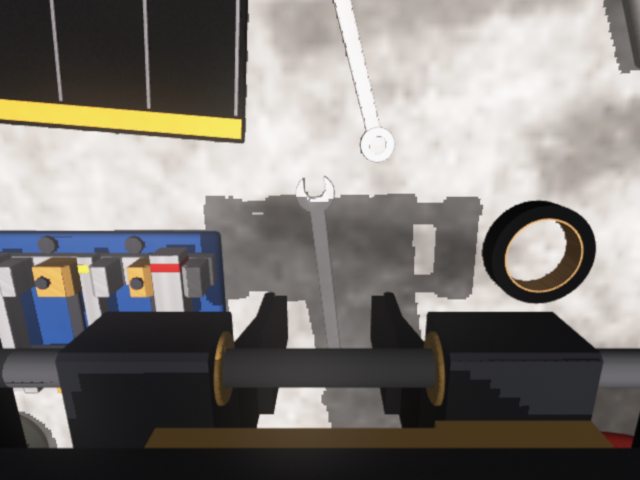

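```bash
python3 - <<'E'
from h import *
c=dict(np.load("w10.npz"))
f=lambda u,v,z=.0035:ray(c,(u,v),z)[:2]
a,b=f(319,215),f(332,340); d=(b-a)/np.linalg.norm(b-a); t=f(315,178); print(a,b,"yaw",np.arctan2(-d[0],d[1]),"tip",t)
m=a+d*(0.076-(a-t)@d); print("mid",m)
T=cams.capture("top")
E
python3 - <<'E'
from h import *
c=cam("top"); c["pixels"]=None
f=lambda u,v,z=.0035:ray(c,(u,v),z)[:2]
print("top0: A ring",f(299,305),"jaw",f(370,298),"B ring",f(388,322),"jaw",f(460,304))
E
```

```text
[ 0.41832377 -0.10529747] [ 0.41022386 -0.01038877] yaw 0.08513793875368347 tip [ 0.4205615  -0.13033884]
mid [ 0.41399897 -0.05462264]
top0: A ring [0.40899985 0.00910476] jaw [ 0.42352619 -0.12034155] B ring [ 0.38092906 -0.15263188] jaw [ 0.41502407 -0.28276276]
```

```bash
python3 -m pendant '[{"dx":-1.7,"dy":-0.15,"dz":1,"ax":0,"ay":0,"az":0},{"dx":-1.64,"dy":-0.15,"dz":2,"ax":0,"ay":0,"az":-0.095},{"dx":0,"dy":0,"dz":3,"ax":0,"ay":0,"az":0},{"dx":0,"dy":0,"dz":3,"ax":0,"ay":0,"az":0},{"dx":0,"dy":0,"dz":2,"ax":0,"ay":0,"az":0},{"dx":0,"dy":0,"dz":1.2,"ax":0,"ay":0,"az":0},{"dx":0,"dy":0,"dz":0,"ax":0,"ay":0,"az":0}]' 0.35 30 | grep -v rot
python3 -m pendant '[{"dx":0,"dy":0,"dz":0,"ax":0,"ay":0,"az":0},{"dx":0,"dy":0,"dz":0,"ax":0,"ay":0,"az":0},{"dx":0,"dy":0,"dz":0,"ax":0,"ay":0,"az":0},{"dx":0,"dy":0,"dz":0,"ax":0,"ay":0,"az":0},{"dx":0,"dy":0,"dz":0,"ax":0,"ay":0,"az":0},{"dx":0,"dy":0,"dz":0,"ax":0,"ay":0,"az":0}]' 0.0 40
python3 -c "from h import *;st()"
```

```text
t: 25.25
ee_pos: [0.4145, -0.0552, 0.0708]
contact_force: [0.6, -0.2, 0.5]
width: 0.0305
gripper_force: 0.0
t: 25.85
ee_pos: [0.4144, -0.0553, 0.0715]
ee_rot: [-2.314, 2.125, -0.0]
contact_force: [-0.3, -0.1, 0.8]
width: 0.009
gripper_force: 40.0
t 25.9 pos [ 0.4144 -0.0553  0.0715] x [ 0.085 -0.996 -0.   ] y [-0.996 -0.085 -0.   ] z [ 0.  0. -1.] F [-0.3 -0.1  0.8] w 0.0090 q [ 0.26  0.37 -0.75  0.   -0.45 -0.17]
```

```bash
python3 -m pendant '[{"dx":0,"dy":0,"dz":-2,"ax":0,"ay":0,"az":0},{"dx":0,"dy":0,"dz":-3,"ax":0,"ay":0,"az":0.0875},{"dx":0,"dy":0,"dz":-3,"ax":0,"ay":0,"az":0.0875}]' - 40 | grep -v rot
python3 -m pendant '[{"dx":2.37,"dy":-3.35,"dz":0,"ax":0,"ay":0,"az":0},{"dx":2.37,"dy":-3.35,"dz":0,"ax":0,"ay":0,"az":0},{"dx":2.37,"dy":-3.35,"dz":0,"ax":0,"ay":0,"az":0},{"dx":2.37,"dy":-3.35,"dz":0,"ax":0,"ay":0,"az":0},{"dx":2.37,"dy":-3.35,"dz":0,"ax":0,"ay":0,"az":0},{"dx":2.37,"dy":-3.35,"dz":0,"ax":0,"ay":0,"az":0},{"dx":0,"dy":0,"dz":0,"ax":0,"ay":0,"az":0},{"dx":0,"dy":0,"dz":0,"ax":0,"ay":0,"az":0}]' - 40 | grep -v rot
python3 - <<'E'
from h import *
st(); c=cam("wrist"); cv2.imwrite("pics/w11.png",c["pixels"]); np.savez("w11.npz",Rm=c["Rm"],pos=c["pos"],K=c["K"])
E
```

```text
t: 26.15
ee_pos: [0.4138, -0.0555, 0.152]
contact_force: [1.6, -0.3, -0.8]
width: 0.0089
gripper_force: 40.0
t: 26.95
ee_pos: [0.6012, -0.2154, 0.1501]
contact_force: [-0.1, 0.6, -0.6]
width: 0.0089
gripper_force: 40.0
t 26.9 pos [ 0.6012 -0.2154  0.1501] x [-0.092 -0.996 -0.001] y [-0.996  0.092  0.002] z [-0.002  0.001 -1.   ] F [-0.1  0.6 -0.6] w 0.0089 q [-0.09  0.53 -0.13 -0.   -0.91  0.  ]
```

View pics/w11.png

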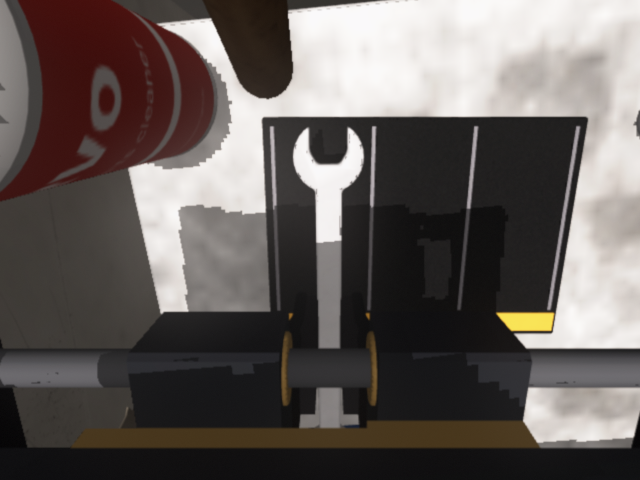

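```bash
python3 -m pendant '[{"dx":0,"dy":0,"dz":2,"ax":0,"ay":0,"az":0},{"dx":0,"dy":0,"dz":2.5,"ax":0,"ay":0,"az":0},{"dx":0,"dy":0,"dz":1.5,"ax":0,"ay":0,"az":0},{"dx":0,"dy":0,"dz":1,"ax":0,"ay":0,"az":0},{"dx":0,"dy":0,"dz":0.4,"ax":0,"ay":0,"az":0},{"dx":0,"dy":0,"dz":0,"ax":0,"ay":0,"az":0},{"dx":0,"dy":0,"dz":0,"ax":0,"ay":0,"az":0}]' - 40 | grep -v rot
```

```text
t: 27.7
ee_pos: [0.6023, -0.2151, 0.0784]
contact_force: [-0.2, 0.5, -1.1]
width: 0.0085
gripper_force: 40.0
```

```bash
python3 -m pendant '[{"dx":0,"dy":0,"dz":0.27,"ax":0,"ay":0,"az":0},{"dx":0,"dy":0,"dz":0,"ax":0,"ay":0,"az":0}]' - 40 | grep -v rot
python3 -m pendant '[{"dx":0,"dy":0,"dz":0,"ax":0,"ay":0,"az":0},{"dx":0,"dy":0,"dz":0,"ax":0,"ay":0,"az":0},{"dx":0,"dy":0,"dz":0,"ax":0,"ay":0,"az":0},{"dx":0,"dy":0,"dz":-1,"ax":0,"ay":0,"az":0},{"dx":0,"dy":0,"dz":-3,"ax":0,"ay":0,"az":0},{"dx":0,"dy":0,"dz":-3,"ax":0,"ay":0,"az":0},{"dx":0,"dy":0,"dz":-2,"ax":0,"ay":0,"az":0}]' 0.35 40 | grep -v rot
python3 -m pendant '[{"dx":0.96,"dy":3.97,"dz":0,"ax":0,"ay":0,"az":0},{"dx":0.96,"dy":3.97,"dz":0,"ax":0,"ay":0,"az":0},{"dx":0.96,"dy":3.97,"dz":0,"ax":0,"ay":0,"az":0},{"dx":0.96,"dy":3.97,"dz":0,"ax":0,"ay":0,"az":0},{"dx":0.96,"dy":3.97,"dz":0,"ax":0,"ay":0,"az":0},{"dx":0,"dy":0,"dz":0,"ax":0,"ay":0,"az":0},{"dx":0,"dy":0,"dz":0,"ax":0,"ay":0,"az":0}]' 0.35 40 | grep -v rot
python3 - <<'E'
from h import *
st(); c=cam("wrist"); cv2.imwrite("pics/w12.png",c["pixels"]); np.savez("w12.npz",Rm=c["Rm"],pos=c["pos"],K=c["K"]);find("wrist",c,SP)
c=cam("top"); cv2.imwrite("pics/top12.png",c["pixels"]);find("top",c,SP)
E
```

```text
t: 27.9
ee_pos: [0.6025, -0.2152, 0.0756]
contact_force: [-0.1, -0.0, 0.7]
width: 0.0086
gripper_force: 40.0
t: 28.6
ee_pos: [0.6025, -0.2153, 0.1679]
contact_force: [0.4, 0.2, 0.6]
width: 0.0307
gripper_force: 0.0
t: 29.3
ee_pos: [0.3996, -0.2453, 0.1659]
contact_force: [1.2, 0.6, 0.4]
width: 0.0307
gripper_force: 0.0
t 29.3 pos [ 0.3996 -0.2453  0.1659] x [-0.09  -0.996  0.001] y [-0.996  0.09  -0.002] z [ 0.002 -0.001 -1.   ] F [1.2 0.6 0.4] w 0.0307 q [-0.2   0.26 -0.54  0.   -0.77  0.11]
spanner_1_mid [([339.1, 297.0], 0.82, [0.3963, -0.2136])]
spanner_1_ring [([367.1, 379.6], 0.88, [0.3823, -0.1506])]
spanner_3_mid [([23.9, 322.1], 0.71, [0.6049, -0.2143]), ([42.9, 412.5], 0.21, [0.6122, -0.1443])]
spanner_3_ring []
spanner_1_mid []
spanner_1_ring []
spanner_3_mid [([178.9, 330.2], 0.91, [0.3603, 0.2275])]
spanner_3_ring [([218.1, 321.6], 0.8, [0.3768, 0.1563])]
```

View pics/w12.png

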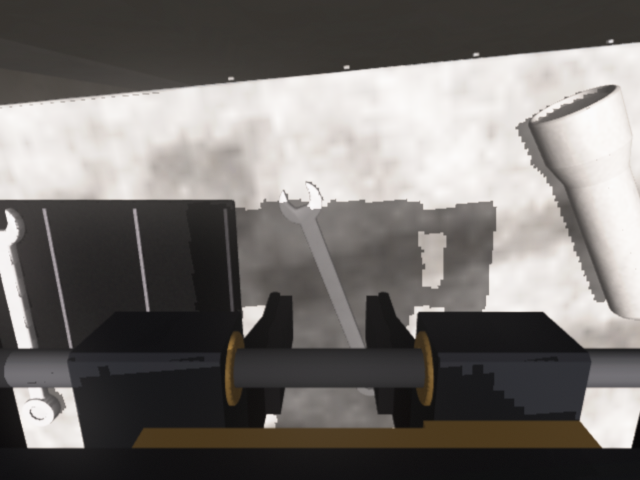

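```bash
python3 -m pendant '[{"dx":-3.1,"dy":0.58,"dz":0,"ax":0,"ay":0,"az":-0.11},{"dx":0,"dy":0,"dz":1,"ax":0,"ay":0,"az":-0.11},{"dx":0,"dy":0,"dz":2,"ax":0,"ay":0,"az":-0.1},{"dx":0,"dy":0,"dz":3,"ax":0,"ay":0,"az":0},{"dx":0,"dy":0,"dz":2,"ax":0,"ay":0,"az":0},{"dx":0,"dy":0,"dz":1.44,"ax":0,"ay":0,"az":0},{"dx":0,"dy":0,"dz":0,"ax":0,"ay":0,"az":0}]' 0.4 40 | grep -v rot
python3 -m pendant '[{"dx":0,"dy":0,"dz":0,"ax":0,"ay":0,"az":0},{"dx":0,"dy":0,"dz":0,"ax":0,"ay":0,"az":0},{"dx":0,"dy":0,"dz":0,"ax":0,"ay":0,"az":0},{"dx":0,"dy":0,"dz":0,"ax":0,"ay":0,"az":0},{"dx":0,"dy":0,"dz":0,"ax":0,"ay":0,"az":0},{"dx":0,"dy":0,"dz":0,"ax":0,"ay":0,"az":0}]' 0.0 40
python3 -c "from h import *;st()"
```

```text
t: 30.5
ee_pos: [0.3971, -0.2135, 0.0704]
contact_force: [0.2, -0.1, 0.4]
width: 0.0349
gripper_force: 0.0
t: 31.1
ee_pos: [0.3967, -0.2136, 0.0703]
ee_rot: [-2.462, 1.952, -0.0]
contact_force: [0.2, -0.6, -0.5]
width: 0.0091
gripper_force: 39.9
t 31.1 pos [ 0.3967 -0.2136  0.0703] x [ 0.228 -0.974  0.   ] y [-0.974 -0.228 -0.   ] z [ 0. -0. -1.] F [ 0.2 -0.6 -0.5] w 0.0091 q [-0.13  0.41 -0.68  0.   -0.49  0.36]
```

```bash
python3 -m pendant '[{"dx":0,"dy":0,"dz":-2,"ax":0,"ay":0,"az":0},{"dx":0,"dy":0,"dz":-3,"ax":0,"ay":0,"az":0.1},{"dx":0,"dy":0,"dz":-3,"ax":0,"ay":0,"az":0.11},{"dx":0,"dy":0,"dz":0,"ax":0,"ay":0,"az":0.11},{"dx":-0.13,"dy":-3.76,"dz":0,"ax":0,"ay":0,"az":0},{"dx":-0.13,"dy":-3.76,"dz":0,"ax":0,"ay":0,"az":0},{"dx":-0.13,"dy":-3.76,"dz":0,"ax":0,"ay":0,"az":0},{"dx":-0.13,"dy":-3.76,"dz":0,"ax":0,"ay":0,"az":0}]' - 40 | grep -v rot
python3 -m pendant '[{"dx":0,"dy":0,"dz":0,"ax":0,"ay":0,"az":0},{"dx":0,"dy":0,"dz":0,"ax":0,"ay":0,"az":0},{"dx":0,"dy":0,"dz":0,"ax":0,"ay":0,"az":0}]' - 40
python3 - <<'E'
from h import *
st(); c=cam("wrist"); cv2.imwrite("pics/w13.png",c["pixels"])
E
```

```text
t: 31.9
ee_pos: [0.5481, -0.2219, 0.1501]
contact_force: [0.2, 0.1, -0.3]
width: 0.0085
gripper_force: 39.9
t: 32.2
ee_pos: [0.5457, -0.2218, 0.1498]
ee_rot: [2.118, -2.319, -0.003]
contact_force: [-0.2, -0.3, -0.7]
width: 0.0093
gripper_force: 39.9
t 32.2 pos [ 0.5457 -0.2218  0.1498] x [-0.09  -0.996 -0.   ] y [-0.996  0.09   0.002] z [-0.002  0.001 -1.   ] F [-0.2 -0.3 -0.7] w 0.0093 q [-0.11  0.46 -0.26 -0.   -0.85  0.02]
```

```bash
python3 -m pendant '[{"dx":0,"dy":0,"dz":2,"ax":0,"ay":0,"az":0},{"dx":0,"dy":0,"dz":2.5,"ax":0,"ay":0,"az":0},{"dx":0,"dy":0,"dz":1.5,"ax":0,"ay":0,"az":0},{"dx":0,"dy":0,"dz":1,"ax":0,"ay":0,"az":0},{"dx":0,"dy":0,"dz":0.45,"ax":0,"ay":0,"az":0},{"dx":0,"dy":0,"dz":0,"ax":0,"ay":0,"az":0},{"dx":0,"dy":0,"dz":0,"ax":0,"ay":0,"az":0}]' - 40 | grep -v rot
python3 - <<'E'
from h import *
T=cam("top"); S=cam("side")
g=lambda c,u,v,z:np.round(ray(c,(u,v),z)[:2],3)
print("top: bolt",g(T,205,287,.02),g(T,155,268,.03),"tail lower end",g(T,222,310,.09),g(T,240,312,.09),g(T,270,285,.1))
sc=lambda u,v:(130+u/2,120+v/2)
print("side: bolt R",g(S,*sc(252,455),.01),"bolt L",g(S,*sc(123,455),.01),"tail bottom",g(S,*sc(362,375),.07),g(S,*sc(288,400),.02))
find("side",S,SP[2:])
E
```

```text
t: 32.95
ee_pos: [0.5474, -0.222, 0.0767]
contact_force: [0.7, 0.7, -0.4]
width: 0.0092
gripper_force: 39.9
top: bolt [0.438 0.18 ] [0.471 0.271] tail lower end [0.395 0.131] [0.392 0.101] [0.437 0.051]
side: bolt R [0.444 0.208] bolt L [0.536 0.292] tail bottom [0.402 0.095] [0.455 0.146]
spanner_3_mid [([276.8, 387.2], 0.61, [0.3611, 0.2355])]
spanner_3_ring [([297.8, 350.8], 0.77, [0.3809, 0.1571]), ([275.1, 216.9], 0.25, [0.6391, -0.0425]), ([338.2, 207.4], 0.2, [0.55, -0.1598])]
```

```bash
python3 -m pendant '[{"dx":0,"dy":0,"dz":0.22,"ax":0,"ay":0,"az":0},{"dx":0,"dy":0,"dz":0,"ax":0,"ay":0,"az":0}]' - 40 | grep -v rot
python3 -m pendant '[{"dx":0,"dy":0,"dz":0,"ax":0,"ay":0,"az":0},{"dx":0,"dy":0,"dz":0,"ax":0,"ay":0,"az":0},{"dx":0,"dy":0,"dz":0,"ax":0,"ay":0,"az":0},{"dx":0,"dy":0,"dz":-1,"ax":0,"ay":0,"az":0},{"dx":0,"dy":0,"dz":-3,"ax":0,"ay":0,"az":0},{"dx":0,"dy":0,"dz":-4,"ax":0,"ay":0,"az":0},{"dx":0,"dy":0,"dz":-4,"ax":0,"ay":0,"az":0},{"dx":0,"dy":0,"dz":-4,"ax":0,"ay":0,"az":0}]' 0.35 40 | grep -v rot
python3 - <<'E'
from h import *
st()
T=cam("top"); S=cam("side")
cv2.imwrite("pics/v1.png",np.hstack([cv2.resize(T["pixels"][220:350,110:290],None,fx=2.2,fy=2.2,interpolation=2),cv2.resize(S["pixels"][285:415,170:350],None,fx=2.2,fy=2.2,interpolation=2)]))
E
```

```text
t: 33.35
ee_pos: [0.5475, -0.222, 0.0744]
contact_force: [-0.4, 0.4, 3.1]
width: 0.0091
gripper_force: 39.9
t: 34.15
ee_pos: [0.5459, -0.2218, 0.2352]
contact_force: [1.2, -1.5, 0.7]
width: 0.0304
gripper_force: 0.0
t 34.1 pos [ 0.5459 -0.2218  0.2352] x [-0.09  -0.996 -0.   ] y [-0.996  0.09   0.002] z [-0.002  0.001 -1.   ] F [ 1.2 -1.5  0.7] w 0.0304 q [-0.11  0.37 -0.16 -0.   -1.04  0.02]
```

View pics/v1.png

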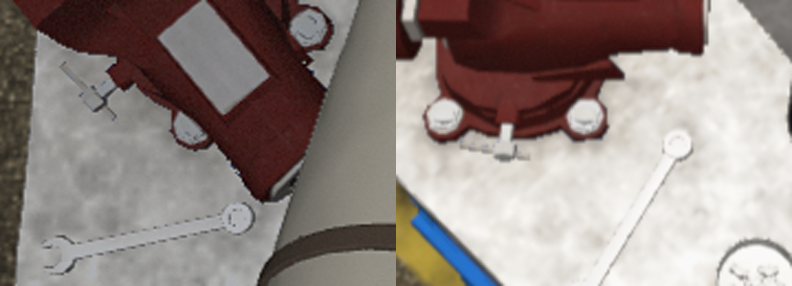

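```bash
python3 - <<'E'
from h import *
T=cam("top"); S=cam("side")
def tri(a,b):
    A=[];r=[]
    d1=T["Rm"]@np.linalg.solve(T["K"],[*a,1]); d2=S["Rm"]@np.linalg.solve(S["K"],[*b,1])
    M=np.c_[d1,-d2]; k,res,_,_=np.linalg.lstsq(M,S["pos"]-T["pos"],rcond=None); return np.round((T["pos"]+k[0]*d1+S["pos"]+k[1]*d2)/2,3),np.round(res,6)
tp=lambda u,v:(110+u/2.2,220+v/2.2); sd=lambda u,v:(170+(u-396)/2.2,285+v/2.2)
print("hub",tri(tp(95,100),sd(508,148)),"end",tri(tp(115,117),sd(530,156)),"end2",tri(tp(62,66),sd(461,147)),"bolt",tri(tp(190,125),sd(587,115)))
print("jaw tip",np.round(ray(T,tp(45,262),.0035),3))
find("top",T,SP[2:])
E
```

```text
hub (array([0.472, 0.267, 0.048]), array([3.e-06])) end (array([0.461, 0.256, 0.03 ]), array([4.e-06])) end2 (array([0.499, 0.294, 0.055]), array([1.e-06])) bolt (array([0.455, 0.196, 0.021]), array([1.e-05]))
jaw tip [0.343 0.316 0.003]
spanner_3_mid [([178.0, 329.3], 0.57, [0.3619, 0.2293])]
spanner_3_ring [([218.7, 321.7], 0.72, [0.3767, 0.1552])]
```

```bash
python3 -m pendant '[{"dx":-2.96,"dy":3.2,"dz":-1.1,"ax":0,"ay":0,"az":0},{"dx":-2.96,"dy":3.2,"dz":-1.1,"ax":0,"ay":0,"az":0},{"dx":-2.96,"dy":3.2,"dz":-1.1,"ax":0,"ay":0,"az":0},{"dx":-2.96,"dy":3.2,"dz":-1.1,"ax":0,"ay":0,"az":0},{"dx":-2.96,"dy":3.2,"dz":-1.1,"ax":0,"ay":0,"az":0}]' 0.35 40 | grep -v rot
python3 -m pendant '[{"dx":-3.9,"dy":1.23,"dz":0,"ax":0,"ay":0,"az":0},{"dx":-3.9,"dy":1.23,"dz":0,"ax":0,"ay":0,"az":0},{"dx":-3.9,"dy":1.23,"dz":0,"ax":0,"ay":0,"az":0},{"dx":-3.9,"dy":1.23,"dz":0,"ax":0,"ay":0,"az":0},{"dx":-4.33,"dy":0.53,"dz":0,"ax":0,"ay":0,"az":0},{"dx":-4.33,"dy":0.53,"dz":0,"ax":0,"ay":0,"az":0},{"dx":-4.33,"dy":0.53,"dz":0,"ax":0,"ay":0,"az":0},{"dx":0,"dy":0,"dz":0,"ax":0,"ay":0,"az":0}]' - 40 | grep -v rot
python3 -c "from h import *;st()"
```

```text
t: 34.95
ee_pos: [0.3989, -0.0594, 0.2874]
contact_force: [1.0, 0.8, 0.0]
width: 0.0306
gripper_force: 0.0
t: 35.75
ee_pos: [0.3616, 0.2341, 0.2872]
contact_force: [0.3, -0.2, -0.4]
width: 0.0307
gripper_force: 0.0
t 35.8 pos [0.3616 0.2341 0.2872] x [-0.085 -0.996  0.002] y [-0.996  0.085  0.001] z [-0.001 -0.002 -1.   ] F [ 0.3 -0.2 -0.4] w 0.0307 q [ 0.95  0.05 -0.44  0.   -1.08 -1.04]
```

```bash
python3 -m pendant '[{"dx":0,"dy":0,"dz":0,"ax":0,"ay":0,"az":-0.149},{"dx":0,"dy":0,"dz":0,"ax":0,"ay":0,"az":-0.149},{"dx":0,"dy":0,"dz":0,"ax":0,"ay":0,"az":-0.149},{"dx":0,"dy":0,"dz":0,"ax":0,"ay":0,"az":-0.149},{"dx":0,"dy":0,"dz":0,"ax":0,"ay":0,"az":-0.149},{"dx":0,"dy":0,"dz":0,"ax":0,"ay":0,"az":-0.149},{"dx":0,"dy":0,"dz":0,"ax":0,"ay":0,"az":-0.149},{"dx":0,"dy":0,"dz":0,"ax":0,"ay":0,"az":-0.149}]' - 40 | sed -n 1,3p
python3 -m pendant '[{"dx":0,"dy":0,"dz":0,"ax":0,"ay":0,"az":-0.149},{"dx":0,"dy":0,"dz":0,"ax":0,"ay":0,"az":-0.149},{"dx":0,"dy":0,"dz":0,"ax":0,"ay":0,"az":-0.149},{"dx":0,"dy":0,"dz":0,"ax":0,"ay":0,"az":-0.149},{"dx":0,"dy":0,"dz":0,"ax":0,"ay":0,"az":-0.149},{"dx":0,"dy":0,"dz":0,"ax":0,"ay":0,"az":-0.149},{"dx":0,"dy":0,"dz":0,"ax":0,"ay":0,"az":-0.149},{"dx":0,"dy":0,"dz":0,"ax":0,"ay":0,"az":-0.149}]' - 40 | sed -n 1,3p
python3 -m pendant '[{"dx":0,"dy":0,"dz":0,"ax":0,"ay":0,"az":-0.149},{"dx":0,"dy":0,"dz":0,"ax":0,"ay":0,"az":-0.149},{"dx":0,"dy":0,"dz":0,"ax":0,"ay":0,"az":-0.149},{"dx":0,"dy":0,"dz":0,"ax":0,"ay":0,"az":-0.149},{"dx":0,"dy":0,"dz":0,"ax":0,"ay":0,"az":-0.149},{"dx":0,"dy":0,"dz":0,"ax":0,"ay":0,"az":-0.149},{"dx":0,"dy":0,"dz":0,"ax":0,"ay":0,"az":-0.149},{"dx":0,"dy":0,"dz":0,"ax":0,"ay":0,"az":0}]' - 40 | sed -n 1,3p
python3 - <<'E'
from h import *
st(); c=cam("wrist"); cv2.imwrite("pics/w14.png",c["pixels"]); np.savez("w14.npz",Rm=c["Rm"],pos=c["pos"],K=c["K"]);find("wrist",c,SP[2:])
E
```

```text
t: 36.55
ee_pos: [0.3613, 0.2293, 0.2872]
ee_rot: [3.054, -0.721, -0.003]
t: 37.35
ee_pos: [0.3613, 0.2293, 0.2872]
ee_rot: [2.934, 1.119, -0.006]
t: 38.15
ee_pos: [0.3614, 0.2294, 0.2874]
ee_rot: [-1.995, -2.427, 0.006]
t 38.1 pos [0.3614 0.2294 0.2874] x [-0.193  0.981 -0.002] y [ 0.981  0.193 -0.003] z [-0.002 -0.003 -1.   ] F [-0.3 -0.2 -0.1] w 0.0302 q [ 0.95  0.05 -0.45 -0.   -1.08  2.39]
spanner_3_mid [([334.6, 210.4], 0.57, [0.3658, 0.2307])]
spanner_3_ring []
```

View pics/w14.png

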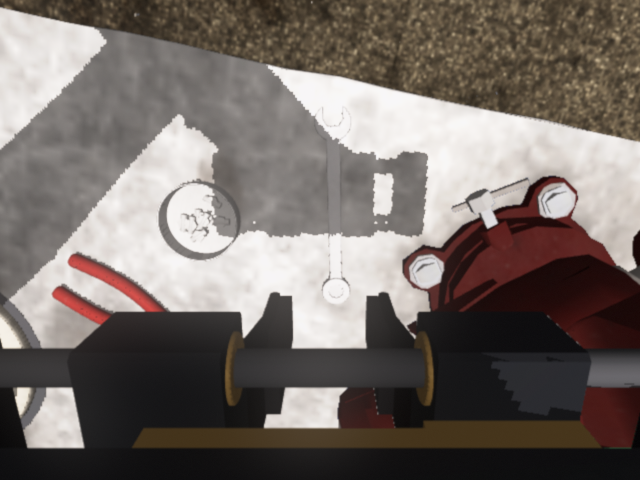

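```bash
python3 - <<'E'
from h import *
c=dict(np.load("w14.npz"))
r=ray(c,(336,290),.0035)[:2]; j=ray(c,(333,108),.0035)[:2]; d=(r-j)/np.linalg.norm(r-j); m=r-.077*d
s=observe(); Rm=R.from_rotvec(s["ee_rot"]).as_matrix(); D=np.array([m[0]-s["ee_pos"][0],m[1]-s["ee_pos"][1],0]); print(r,j,np.linalg.norm(r-j),"mid",m,"tool delta",Rm.T@D,"spanner y in tool",Rm.T@np.append(d,0))
T=cam("top");find("top",T,SP[2:])
S=cam("side");find("side",S,SP[2:])
E
```

```text
[0.38230698 0.15542953] [0.34728135 0.31612906] 0.1644722945928632 mid [0.36590924 0.23066326] tool delta [-1.33158162e-04  4.32088408e-03 -5.64697216e-06] spanner y in tool [-0.99975313  0.02219312  0.00107214]
spanner_3_mid [([179.6, 330.2], 0.83, [0.3603, 0.2262]), ([265.1, 168.2], 0.51, [0.6695, 0.0808])]
spanner_3_ring [([220.0, 320.6], 0.94, [0.3787, 0.153]), ([471.7, 163.6], 0.32, [0.6808, -0.3145])]
spanner_3_mid []
spanner_3_ring [([297.9, 234.8], 0.18, [0.5668, -0.0415])]
```

```bash
python3 -m pendant '[{"dx":0,"dy":0.35,"dz":3,"ax":0,"ay":0,"az":0},{"dx":0,"dy":0,"dz":4,"ax":0,"ay":0,"az":0},{"dx":0,"dy":0,"dz":4,"ax":0,"ay":0,"az":0},{"dx":0,"dy":0,"dz":4,"ax":0,"ay":0,"az":0},{"dx":0,"dy":0,"dz":3,"ax":0,"ay":0,"az":0},{"dx":0,"dy":0,"dz":2,"ax":0,"ay":0,"az":0},{"dx":0,"dy":0,"dz":1.2,"ax":0,"ay":0,"az":0},{"dx":0,"dy":0,"dz":0,"ax":0,"ay":0,"az":0}]' 0.4 40 | grep -v rot
python3 -c "from h import *;st()"
```

```text
t: 39.4
ee_pos: [0.3647, 0.2304, 0.0752]
contact_force: [0.1, -1.2, -0.2]
width: 0.0344
gripper_force: 0.0
t 39.4 pos [0.3647 0.2304 0.0752] x [-0.194  0.981 -0.003] y [ 0.981  0.194 -0.003] z [-0.003 -0.003 -1.   ] F [ 0.1 -1.2 -0.2] w 0.0344 q [ 0.94  0.38 -0.72 -0.   -0.48  2.39]
```

```bash
python3 -m pendant '[{"dx":0,"dy":0,"dz":0.3,"ax":0,"ay":0,"az":0},{"dx":0,"dy":0,"dz":0.15,"ax":0,"ay":0,"az":0},{"dx":0,"dy":0,"dz":0,"ax":0,"ay":0,"az":0}]' 0.4 40 | grep -v rot
python3 -m pendant '[{"dx":0,"dy":0,"dz":0,"ax":0,"ay":0,"az":0},{"dx":0,"dy":0,"dz":0,"ax":0,"ay":0,"az":0},{"dx":0,"dy":0,"dz":0,"ax":0,"ay":0,"az":0},{"dx":0,"dy":0,"dz":0,"ax":0,"ay":0,"az":0},{"dx":0,"dy":0,"dz":0,"ax":0,"ay":0,"az":0},{"dx":0,"dy":0,"dz":0,"ax":0,"ay":0,"az":0}]' 0.0 40 | grep -v rot
python3 -c "from h import *;st()"
```

```text
t: 39.7
ee_pos: [0.3655, 0.2314, 0.0727]
contact_force: [0.5, -0.7, -0.3]
width: 0.035
gripper_force: 0.0
t: 40.3
ee_pos: [0.3653, 0.2312, 0.0723]
contact_force: [-0.7, 0.1, 2.5]
width: 0.0106
gripper_force: 40.0
t 40.3 pos [0.3653 0.2312 0.0723] x [-0.194  0.981  0.   ] y [0.981 0.194 0.   ] z [ 0.  0. -1.] F [-0.7  0.1  2.5] w 0.0106 q [ 0.94  0.38 -0.72  0.   -0.47  2.39]
```

```bash
python3 -m pendant '[{"dx":0,"dy":0,"dz":-2,"ax":0,"ay":0,"az":0},{"dx":0,"dy":0,"dz":-4,"ax":0,"ay":0,"az":0},{"dx":0,"dy":0,"dz":-4,"ax":0,"ay":0,"az":0},{"dx":0,"dy":0,"dz":-4,"ax":0,"ay":0,"az":0},{"dx":0,"dy":0,"dz":-4,"ax":0,"ay":0,"az":0},{"dx":0,"dy":0,"dz":-3.5,"ax":0,"ay":0,"az":0},{"dx":0,"dy":0,"dz":0,"ax":0,"ay":0,"az":0}]' - 45 | grep -v rot
python3 -m pendant '[{"dx":0,"dy":0,"dz":0,"ax":0,"ay":0,"az":0.149},{"dx":0,"dy":0,"dz":0,"ax":0,"ay":0,"az":0.149},{"dx":0,"dy":0,"dz":0,"ax":0,"ay":0,"az":0.149},{"dx":0,"dy":0,"dz":0,"ax":0,"ay":0,"az":0.149},{"dx":0,"dy":0,"dz":0,"ax":0,"ay":0,"az":0.149},{"dx":0,"dy":0,"dz":0,"ax":0,"ay":0,"az":0.149},{"dx":0,"dy":0,"dz":0,"ax":0,"ay":0,"az":0.149},{"dx":0,"dy":0,"dz":0,"ax":0,"ay":0,"az":0.149}]' - 45 | grep -v rot
python3 -m pendant '[{"dx":0,"dy":0,"dz":0,"ax":0,"ay":0,"az":0.149},{"dx":0,"dy":0,"dz":0,"ax":0,"ay":0,"az":0.149},{"dx":0,"dy":0,"dz":0,"ax":0,"ay":0,"az":0.149},{"dx":0,"dy":0,"dz":0,"ax":0,"ay":0,"az":0.149},{"dx":0,"dy":0,"dz":0,"ax":0,"ay":0,"az":0.149},{"dx":0,"dy":0,"dz":0,"ax":0,"ay":0,"az":0.149},{"dx":0,"dy":0,"dz":0,"ax":0,"ay":0,"az":0.149},{"dx":0,"dy":0,"dz":0,"ax":0,"ay":0,"az":0.149}]' - 45 | grep -v rot
python3 -m pendant '[{"dx":0,"dy":0,"dz":0,"ax":0,"ay":0,"az":0.149},{"dx":0,"dy":0,"dz":0,"ax":0,"ay":0,"az":0.149},{"dx":0,"dy":0,"dz":0,"ax":0,"ay":0,"az":0.149},{"dx":0,"dy":0,"dz":0,"ax":0,"ay":0,"az":0.149},{"dx":0,"dy":0,"dz":0,"ax":0,"ay":0,"az":0.149},{"dx":0,"dy":0,"dz":0,"ax":0,"ay":0,"az":0.149},{"dx":0,"dy":0,"dz":0,"ax":0,"ay":0,"az":0.149},{"dx":0,"dy":0,"dz":0,"ax":0,"ay":0,"az":0}]' - 45 | grep -v rot
python3 -c "from h import *;st()"
```

```text
t: 41.0
ee_pos: [0.3667, 0.2326, 0.2919]
contact_force: [0.5, 0.3, -1.6]
width: 0.0107
gripper_force: 45.0
t: 41.8
ee_pos: [0.3647, 0.2306, 0.2857]
contact_force: [-0.2, 1.2, -1.2]
width: 0.0105
gripper_force: 45.0
t: 42.6
ee_pos: [0.3647, 0.2306, 0.2857]
contact_force: [-0.7, 0.2, -1.3]
width: 0.0109
gripper_force: 45.0
t: 43.4
ee_pos: [0.3647, 0.2307, 0.2859]
contact_force: [0.2, -0.5, -1.4]
width: 0.0106
gripper_force: 45.0
t 43.4 pos [0.3647 0.2307 0.2859] x [-0.09  -0.996  0.002] y [-0.996  0.09   0.002] z [-0.002 -0.002 -1.   ] F [ 0.2 -0.5 -1.4] w 0.0106 q [ 0.94  0.06 -0.44 -0.   -1.07 -1.03]
```

```bash
python3 -m pendant '[{"dx":3.5,"dy":-0.19,"dz":0,"ax":0,"ay":0,"az":0},{"dx":3.5,"dy":-0.19,"dz":0,"ax":0,"ay":0,"az":0},{"dx":3.5,"dy":-0.19,"dz":0,"ax":0,"ay":0,"az":0},{"dx":3.5,"dy":-0.19,"dz":0,"ax":0,"ay":0,"az":0},{"dx":3.65,"dy":-1.33,"dz":0,"ax":0,"ay":0,"az":0},{"dx":3.65,"dy":-1.33,"dz":0,"ax":0,"ay":0,"az":0},{"dx":3.65,"dy":-1.33,"dz":0,"ax":0,"ay":0,"az":0},{"dx":3.65,"dy":-1.33,"dz":0,"ax":0,"ay":0,"az":0}]' - 45 | grep -v rot
python3 -m pendant '[{"dx":3.02,"dy":-2.14,"dz":0,"ax":0,"ay":0,"az":0},{"dx":3.02,"dy":-2.14,"dz":0,"ax":0,"ay":0,"az":0},{"dx":3.02,"dy":-2.14,"dz":0,"ax":0,"ay":0,"az":0},{"dx":3.02,"dy":-2.14,"dz":2,"ax":0,"ay":0,"az":0},{"dx":3.02,"dy":-2.14,"dz":3,"ax":0,"ay":0,"az":0},{"dx":0,"dy":0,"dz":4,"ax":0,"ay":0,"az":0},{"dx":0,"dy":0,"dz":4,"ax":0,"ay":0,"az":0},{"dx":0,"dy":0,"dz":0,"ax":0,"ay":0,"az":0}]' - 45 | grep -v rot
python3 - <<'E'
from h import *
st(); c=cam("wrist"); cv2.imwrite("pics/w15.png",c["pixels"]); np.savez("w15.npz",Rm=c["Rm"],pos=c["pos"],K=c["K"])
E
```

```text
t: 44.2
ee_pos: [0.3998, -0.0608, 0.2867]
contact_force: [-0.0, 0.7, -1.3]
width: 0.0105
gripper_force: 45.0
t: 45.0
ee_pos: [0.4889, -0.2187, 0.1509]
contact_force: [-1.2, -0.1, -0.4]
width: 0.0103
gripper_force: 45.0
t 45.0 pos [ 0.4889 -0.2187  0.1509] x [-0.089 -0.996 -0.002] y [-0.996  0.089  0.015] z [-0.015  0.003 -1.   ] F [-1.2 -0.1 -0.4] w 0.0103 q [-0.12  0.39 -0.39 -0.   -0.81  0.03]
```

View pics/w15.png

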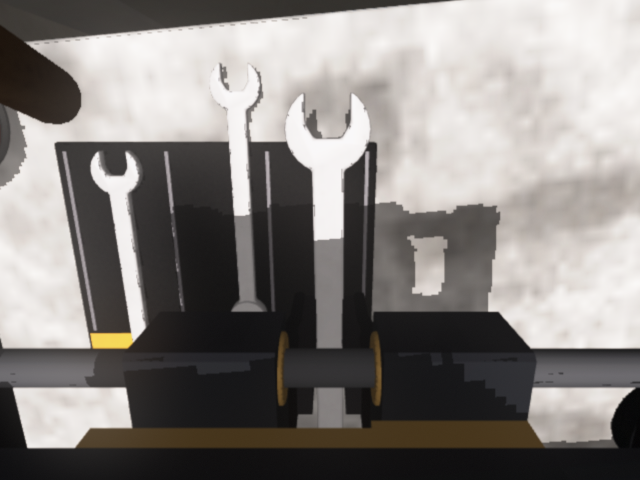

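```bash
python3 - <<'E'
from h import *
c=dict(np.load("w15.npz"))
f=lambda u,v,z=.0075:ray(c,(u,v),z)[:2]
M=np.array([.548,-.225]); ax=np.array([.996,-.09]); ay=np.array([.09,.996])
for n,p in (("ring",f(250,312)),("jawtip",f(237,64)),("A jawtip",f(115,150)),("mat edge",f(225,142,.004)),("edge0",f(375,142,.004)),("corner",f(56,143,.004)),("line",f(268,152,.004)),("line2",f(166,152,.004))): print(n,p,"mat",(p-M)@ax,(p-M)@ay)
E
```

```text
ring [ 0.53723111 -0.18987689] mat -0.013886892423900427 0.03401342089568216
jawtip [ 0.52408214 -0.32758355] mat -0.01458966844990813 -0.10432582298646202
A jawtip [ 0.59549651 -0.29108094] mat 0.053253812806305596 -0.061541925420560376
mat edge [ 0.53709264 -0.28979427] mat -0.005032244939476671 -0.06551675534000376
edge0 [ 0.45580088 -0.28242941] mat -0.08666167378422564 -0.06549761369989328
corner [ 0.62782905 -0.29748718] mat 0.0860335757488043 -0.06501261401446105
line [ 0.51456937 -0.28240742] mat -0.028130235887491726 -0.06018654599475066
line2 [ 0.56989434 -0.28743851] mat 0.02742623341912516 -0.0602182689302554
```

```bash
python3 -m pendant '[{"dx":0,"dy":0,"dz":0,"ax":0,"ay":0,"az":0},{"dx":0,"dy":0,"dz":2,"ax":0,"ay":0,"az":0},{"dx":0,"dy":0,"dz":2.5,"ax":0,"ay":0,"az":0},{"dx":0,"dy":0,"dz":1.5,"ax":0,"ay":0,"az":0},{"dx":0,"dy":0,"dz":0.8,"ax":0,"ay":0,"az":0},{"dx":0,"dy":0,"dz":0,"ax":0,"ay":0,"az":0},{"dx":0,"dy":0,"dz":0,"ax":0,"ay":0,"az":0}]' - 45 | grep -v rot
python3 -c "from h import *;st()"
```

```text
t: 45.75
ee_pos: [0.4943, -0.2193, 0.0908]
contact_force: [0.5, 0.0, -0.7]
width: 0.0105
gripper_force: 45.0
t 45.8 pos [ 0.4943 -0.2193  0.0908] x [-0.089 -0.996  0.   ] y [-0.996  0.089 -0.003] z [ 0.003 -0.001 -1.   ] F [ 0.5  0.  -0.7] w 0.0105 q [-0.12  0.48 -0.44  0.   -0.65  0.03]
```

```bash
python3 -m pendant '[{"dx":0,"dy":0.4,"dz":0,"ax":0,"ay":0,"az":0},{"dx":0,"dy":0,"dz":0.8,"ax":0,"ay":0,"az":0},{"dx":0,"dy":0,"dz":0.4,"ax":0,"ay":0,"az":0},{"dx":0,"dy":0,"dz":0.25,"ax":0,"ay":0,"az":0},{"dx":0,"dy":0,"dz":0,"ax":0,"ay":0,"az":0},{"dx":0,"dy":0,"dz":0,"ax":0,"ay":0,"az":0}]' - 45 | grep -v rot
python3 -c "from h import *;st()"
```

```text
t: 46.35
ee_pos: [0.4889, -0.2188, 0.0763]
contact_force: [-4.4, 3.2, 13.4]
width: 0.0105
gripper_force: 45.0
t 46.4 pos [ 0.4889 -0.2188  0.0763] x [-0.089 -0.996  0.   ] y [-0.996  0.089  0.001] z [-0.001 -0.    -1.   ] F [-4.4  3.2 13.4] w 0.0105 q [-0.12  0.49 -0.46  0.   -0.61  0.03]
```

```bash
python3 -m pendant '[{"dx":0,"dy":0,"dz":-0.05,"ax":0,"ay":0,"az":0},{"dx":0,"dy":0,"dz":0,"ax":0,"ay":0,"az":0},{"dx":0,"dy":0,"dz":0,"ax":0,"ay":0,"az":0},{"dx":0,"dy":0,"dz":-1,"ax":0,"ay":0,"az":0},{"dx":0,"dy":0,"dz":-3,"ax":0,"ay":0,"az":0},{"dx":0,"dy":0,"dz":-4,"ax":0,"ay":0,"az":0},{"dx":0,"dy":-2,"dz":-4,"ax":0,"ay":0,"az":0},{"dx":0,"dy":-2.5,"dz":-4,"ax":0,"ay":0,"az":0}]' 0.27 45 | grep -v rot
python3 -m pendant '[{"dx":2,"dy":0,"dz":0,"ax":0,"ay":0,"az":0},{"dx":0,"dy":0,"dz":0,"ax":0,"ay":0,"az":0},{"dx":0,"dy":0,"dz":0,"ax":0,"ay":0,"az":0}]' 0.27 45 | grep -v rot
python3 - <<'E'
from h import *
st(); c=cam("wrist"); cv2.imwrite("pics/w16.png",c["pixels"]); np.savez("w16.npz",Rm=c["Rm"],pos=c["pos"],K=c["K"])
E
```

```text
t: 47.15
ee_pos: [0.5335, -0.2229, 0.2377]
contact_force: [1.9, -0.0, 0.1]
width: 0.0232
gripper_force: 0.0
t: 47.45
ee_pos: [0.5314, -0.2428, 0.2347]
contact_force: [0.0, -0.0, 0.2]
width: 0.0238
gripper_force: 0.0
t 47.5 pos [ 0.5314 -0.2428  0.2347] x [-0.091 -0.996 -0.001] y [-0.996  0.091  0.001] z [-0.001  0.001 -1.   ] F [ 0.  -0.   0.2] w 0.0238 q [-0.15  0.36 -0.18 -0.   -1.03  0.06]
```

View pics/w16.png

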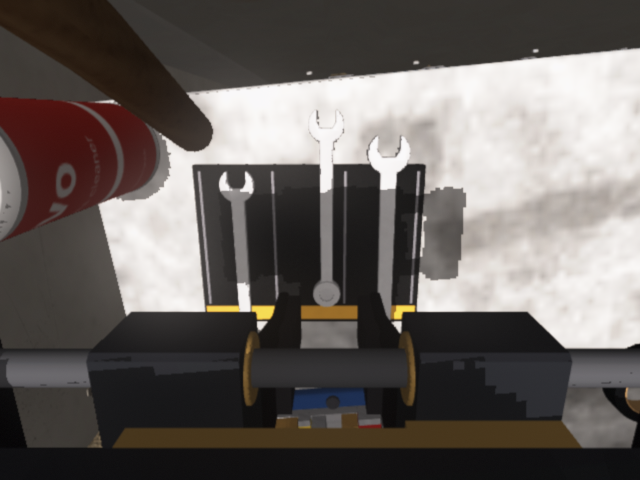

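```bash
python3 - <<'E'
from h import *
c=dict(np.load("w16.npz")); M=np.array([.548,-.225]); ax=np.array([.996,-.09]); ay=np.array([.09,.996])
g=lambda u,v:np.round([(ray(c,(u,v),.0075)[:2]-M)@ax,(ray(c,(u,v),.0075)[:2]-M)@ay],3)
print("B ring",g(326,293),"jaw tip",g(326,110),"A jaw",g(236,172),"C jaw",g(388,137))
for n in ("side","top"):
    k=cam(n); find(n,k,(("bar_thin_mid",.027),("bar_middle_mid",.029),("bar_thick_mid",.031),("grease_jar",0),("spray_red",0))+SP)
E
```

```text
B ring [-0.013  0.037] jaw tip [-0.013 -0.104] A jaw [ 0.054 -0.06 ] C jaw [-0.058 -0.085]
bar_thin_mid [([293.1, 232.7], 0.63, [0.567, -0.0273])]
bar_middle_mid [([275.1, 214.9], 0.83, [0.6288, -0.0343]), ([370.4, 203.9], 0.58, [0.4906, -0.2011])]
bar_thick_mid [([314.1, 242.4], 0.8, [0.5143, -0.0374])]
grease_jar [([225.9, 243.4], 0.7, [0.671, 0.0807]), ([313.8, 243.4], 0.18, [0.5266, -0.05])]
spray_red [([338.1, 141.1], 0.56, [0.6894, -0.3217])]
spanner_1_mid [([367.1, 188.6], 0.75, [0.5355, -0.2481])]
spanner_1_ring [([350.6, 203.4], 0.84, [0.5362, -0.188]), ([374.1, 207.1], 0.7, [0.489, -0.2163])]
spanner_3_mid [([371.2, 205.8], 0.82, [0.4963, -0.2147]), ([340.6, 181.0], 0.33, [0.5973, -0.2237])]
spanner_3_ring [([351.1, 225.9], 0.68, [0.4943, -0.1398])]
bar_thin_mid []
bar_middle_mid [([264.0, 166.5], 0.61, [0.6645, 0.0792]), ([440.2, 241.0], 0.36, [0.5259, -0.2453])]
bar_thick_mid []
grease_jar [([264.1, 166.8], 0.58, [0.6735, 0.0834])]
spray_red []
spanner_1_mid []
spanner_1_ring [([406.3, 233.6], 0.66, [0.5437, -0.1882])]
spanner_3_mid [([423.2, 265.6], 0.78, [0.4841, -0.2182])]
spanner_3_ring []
```

```bash
python3 -m pendant '[{"dx":-4.2,"dy":-0.8,"dz":0,"ax":0,"ay":0,"az":0},{"dx":-4.2,"dy":-0.8,"dz":0,"ax":0,"ay":0,"az":0},{"dx":-4.2,"dy":-0.8,"dz":0,"ax":0,"ay":0,"az":0},{"dx":0,"dy":0,"dz":0,"ax":0,"ay":0,"az":0},{"dx":0,"dy":0,"dz":0,"ax":0,"ay":0,"az":0}]' 0.27 45 | grep -v rot
python3 - <<'E'
from h import *
st(); c=cam("wrist"); cv2.imwrite("pics/w17.png",c["pixels"]); find("wrist",c,(("bar_thin_mid",.027),("bar_middle_mid",.029),("bar_thick_mid",.031),("slot_1",.022),("fixture",0)))
h=cv2.cvtColor(c["pixels"],cv2.COLOR_BGR2HSV)
for n,lo,hi,z in (("yellow",(27,150,120),(33,255,255),.032),("red",(0,180,120),(5,255,255),.04),("blue",(106,150,120),(116,255,255),.036)):
    k,l,s,ce=cv2.connectedComponentsWithStats(cv2.inRange(h,lo,hi))
    print(n,[(s[i,4],np.round(ce[i]).tolist(),np.round(ray(c,ce[i],z)[:2],3).tolist()) for i in np.argsort(-s[1:,4])[:6]+1 if s[i,4]>15])
E
```

```text
t: 49.0
ee_pos: [0.5676, -0.1185, 0.2352]
contact_force: [0.3, -0.5, 0.1]
width: 0.0236
gripper_force: 0.0
t 49.0 pos [ 0.5676 -0.1185  0.2352] x [-0.088 -0.996  0.   ] y [-0.996  0.088  0.   ] z [-0. -0. -1.] F [ 0.3 -0.5  0.1] w 0.0236 q [ 0.07  0.36 -0.19  0.   -1.03 -0.16]
bar_thin_mid [([340.3, 333.6], 0.95, [0.566, -0.0358]), ([344.4, 325.9], 0.52, [0.5623, -0.0422])]
bar_middle_mid [([263.0, 335.5], 0.73, [0.6261, -0.0405]), ([426.1, 78.8], 0.58, [0.4952, -0.2165])]
bar_thick_mid [([408.2, 323.9], 0.89, [0.5133, -0.0416])]
slot_1 [([419.8, 322.9], 0.67, [0.5027, -0.037]), ([343.5, 327.4], 0.65, [0.5631, -0.0384]), ([343.5, 315.4], 0.6, [0.5623, -0.0488])]
fixture [([339.5, 318.5], 0.81, [0.566, -0.0355])]
yellow [(np.int32(1636), [360.0, 156.0], [0.542, -0.171]), (np.int32(347), [445.0, 156.0], [0.484, -0.166])]
red [(np.int32(65), [410.0, 280.0], [0.512, -0.081])]
blue [(np.int32(216), [418.0, 255.0], [0.505, -0.099]), (np.int32(134), [303.0, 333.0], [0.594, -0.044]), (np.int32(98), [254.0, 294.0], [0.627, -0.079]), (np.int32(79), [428.0, 308.0], [0.499, -0.056]), (np.int32(18), [319.0, 342.0], [0.583, -0.035])]
```

```bash
python3 -c "
from bench import arm
print(arm.close_job())"
```

```text
the job is handed in; nothing more can be done
None
```

The job is handed in at about 49 s with no verdict returned: thick, thin and middle bars measured down in gaps 1, 2 and 3, all three spanners on the mat with rings toward the yellow stripe (the middle one slid about 4 cm on its own, still within limits), jar and can undisturbed; I chose the gaps from camera width measurements (each bar fitted first time), and I viewed 16 pictures, over the limit of 14.

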